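# Demould the cast blanks and slide them in to cure

### The job

Lift the retaining bar off the casting mould and lay it in the pair of lower, empty brackets in front of it, then lift every wood-and-resin blank out of the mould and lay each flat in a compartment of its own in the slide tray, lengthwise in it. Push the loaded tray fully home against its stop under the amber hood (it jams if pushed off-centre), and last set the bar back in the upper brackets across the empty mould. Leave the other things on the bench where they stand.

Things in the scene. Friction and masses are not known exactly. Their poses are not given: they have to be found in the camera images.
- mould: Fixed grey casting mould on a plywood base (190 mm in x, 345 mm in y). Origin: bench level, under the middle of the row of cavities. x away from the robot (turned up to 0.2 rad), y along the row, z up. Four open cavities 84 (x) x 38 (y) mm at x 0, y -111, -37, 37, 111 mm; cavity floor at z 10, mould top at z 22; outer walls x +-52, y +-138 mm.
- clamp_line (a point): On the mould: midway between the two clamp brackets, at the height of their slot floors (46 mm above the bench). Axes as the mould's. The brackets are open-topped aluminium forks 16 mm wide at y +-155 mm of this point, slot 24 mm wide in x, forks 20 mm high above the slot floor. The retaining bar starts in them and ends there, its middle on this point.
- rest_line (a point): On the mould: midway between the two rest brackets, 105 mm nearer the robot than the clamp brackets, at the height of their slot floors (30 mm above the bench). Axes as the mould's. Same forks, empty at the start, at y +-155 mm of this point, slot 24 mm wide in x, forks 20 mm high above the slot floor. The retaining bar is parked here meanwhile, its middle on this point.
- bar_grip (a point): Middle of the wooden grip fin on the retaining bar. Aluminium bar 18 (x) x 360 (y) x 14 (z) mm, 0.24 kg, with an upright fin 14 thick (x) x 60 long (y) x 30 high (z) mm on the middle of its top. This point is 29 mm above the bar's underside, 15 mm below the fin's top; y along the bar, z up. In the clamp brackets the bar passes 2 mm above the blanks.
- blank1_mid (a point): Centre of a cast blank: a square-section stick of brown wood with a white resin band, 80 (x, its length) x 34 x 34 mm, about 0.1 kg, smooth. It starts in a mould cavity with its length along the mould's x, standing 22 mm proud of the mould top. Three or four blanks are present; which cavities are filled varies.
- blank2_mid (a point): Centre of a cast blank: a square-section stick of brown wood with a white resin band, 80 (x, its length) x 34 x 34 mm, about 0.1 kg, smooth. It starts in a mould cavity with its length along the mould's x, standing 22 mm proud of the mould top. Three or four blanks are present; which cavities are filled varies.
- blank3_mid (a point): Centre of a cast blank: a square-section stick of brown wood with a white resin band, 80 (x, its length) x 34 x 34 mm, about 0.1 kg, smooth. It starts in a mould cavity with its length along the mould's x, standing 22 mm proud of the mould top. Three or four blanks are present; which cavities are filled varies.
- blank4_mid (a point): Centre of a cast blank: a square-section stick of brown wood with a white resin band, 80 (x, its length) x 34 x 34 mm, about 0.1 kg, smooth. It starts in a mould cavity with its length along the mould's x, standing 22 mm proud of the mould top. Three or four blanks are present; which cavities are filled varies.
- station: Fixed curing station. Origin at bench level; x is the way the tray slides home (away from the robot, turned up to 0.15 rad), y across, z up. Base plate x -150 to 210 mm, 275 mm wide, two white runners (tops z 20), two rubber strips guiding the tray's keel along y 0. Amber hood over x 60 to 200 mm: roof z 84 to 96 mm, side walls at y +-150 mm, open towards the robot.
- home (a point): On the station, axes as the station's: where the tray_row point lies when the tray is fully home against the rubber end stop (station x 122, y 0, z 25 mm), under the hood.
- tray_row (a point): On the slide tray: centre of its row of four compartments, at the tray floor's height (25 mm above the bench); axes as the station's. Compartment centres at y -93, -31, 31, 93 mm, each 92 (x) x 56 (y) mm inside, dividers 10 mm and outer walls 17 mm high, 6 mm thick. Blanks lie with their length along x. At the start it is at station x -38 to -5 mm, the row wholly clear of the hood.
- tray_push (a point): Centre of the outer face of the tray's push wall (robot side), 102 mm to -x of tray_row and 45 mm above the bench. Wall 254 mm wide (y), 8 mm thick, 20 mm up and down from here; pushable or pinchable. Tray 0.4 kg, loose on its runners, short keel (1.5 mm play each side): pushed within 15 mm of the middle it slides with 1 to 3 N; pushed over 50 mm off it cocks and jams: back off, push at the middle.
- amber_bottle: Bystander, loose: amber glass bottle, 52 mm across, 130 mm tall. Origin at its underside. Leave it where it stands.
- mix_cup: Bystander, loose: white plastic mixing cup, 66 mm across, 80 mm tall. Origin at its underside. Leave it where it stands.
- dust_brush: Bystander, loose: bench brush lying flat, 130 x 67 x 30 mm. Origin at its underside. Leave it where it stands.
- sleeve_a: Bystander, loose: brown sanding sleeve standing on end, 52 mm across, 115 mm tall. Origin at its underside. Leave it where it stands.
- sleeve_b: Bystander, loose: narrow brown sanding sleeve standing on end, 40 mm across, 115 mm tall. Origin at its underside. Leave it where it stands.
- pigment_jar: Bystander, loose: glass pigment jar with white lid, 64 mm across, 70 mm tall. Origin at its underside. Leave it where it stands.
- offcut: Bystander, loose: wood offcut, 150 x 70 x 35 mm. Origin at its underside. Leave it where it stands.
Things that resemble listed ones, but are neither listed nor needed, are in the scene too. What is shaped like the part that bears blank2_mid but purple or yellow is not meant. What is shaped like the part that bears blank4_mid but turquoise is not meant.

How it is judged:
By the outcome, as a careful person would: the job done as asked, in the order asked, and still so for the second after the job is handed in, with the robot touching nothing.
Of blank1, blank2, blank3, blank4 only 3 to 4 are there at a start; the rules pass over those that are not, and their reading is None.
At some moment in a run one of blank1, blank2, blank3, blank4 may be knocked a few centimetres aside while the robot is not near it.
Once in a run the grip may slacken for a moment while it holds something.
It also fails if it takes over 210 s, if anything falls off the work surface, if the arm or the gripper's body presses on something with over 40 N, if the wrist force passes 120 N, or if a joint passes its speed limit or range.

### The arm

A 6-joint arm with a two-finger parallel gripper is mounted at the origin on the work surface. World frame = base frame: x ahead of the robot, y to its left, z up, the work surface at z = 0. Lengths are in m, angles in degrees, forces in N, time in s.
With the tool pointing down it reaches from about 0.35 to 0.975 m from the base axis. Payload 4.9 kg.
Tool frame: the origin (TCP) lies at the centre of the arm's flange, where the gripper is bolted on; the fingertips stand 173 mm ahead of it and the grasp point (between the pads) lies 155 mm ahead of it; y points along the fingers, x is the direction in which the jaws open and shut, and the axes are right-handed (so a half turn about y gives the same grasp; the last joint's range is limited). The gripper opens to 85 mm and grips with 20 to 120 N. Pads are 22 mm wide; open, the fingers measure 114 mm over their backs; the gripper's body (76 mm by 85 mm) begins 54 mm behind the grasp point. The pads swing forward as they close: fully open they stand 13 mm farther back than shut.
Start: joints at [-6.818, 3.019, 92.412, -0, 84.569, -6.818], TCP at [0.625, 0, 0.405] pointing down, gripper open.
Joint ranges: [-172.51, 172.51], [-57.92, 126.97], [3.15, 148.05], [-58.71, 238.71], [5.1, 150.11], [-179.66, 179.66]. Speed limits (degrees/s): [147.25, 147.25, 180, 180, 180, 180].

### API

Orientations are given as [roll, pitch, yaw] about the fixed x, y, z axes, in that order (R = Rz(yaw) Ry(pitch) Rx(roll)).
In Python, from plant import arm gives the robot as it stands.
- The arm moves only by the shell command python3 -m pendant 'ROWS' [FORCE]. ROWS is JSON, a list of rows, each a list of 7 numbers: the shift along the tool's x, y, z in cm, then the turn, a rotation vector about the tool's x, y, z in rad, then the finger opening in cm, from 0 to 8.54. In form: [[tx, ty, tz, wx, wy, wz, gripper], ...]. A call has 1 to 5 rows; each row is the pose to reach, as a shift and turn from the pose commanded when the call began, along the tool's axes at that moment; what a row does not reach only later rows make up. A row lasts 1/10 s, in which the tool goes at most 50 mm and 8.59 degrees, less where a joint would pass 70% of its speed; a pose out of reach is approached as far as the arm can. A call with a gripper value outside its range is refused whole. The fingers move at their own pace and stop on an object; FORCE is the grip in N (left out, the last holds). Time passes only in rows, so rows that repeat a pose let the fingers close. It gives the time, the measured TCP pose, the force and the opening at its end, in the units of the state.
- arm.state(): the state, without advancing time (a new reading comes with each control period).
- arm.camera(name): name is "scene" or "side" or "wrist"; returns a dict with "pixels" (480x640x3 uint8, red, green, blue), "mtx" (3x3 intrinsics, pixels), "R" (3x3) and "t" (3): a world point X has camera coordinates R X + t; the wrist camera has in their place "T_tool_cam" (4x4, takes a point from camera to tool coordinates, whose origin is the TCP and whose axes are the tool frame's). Camera axes: x right, y down, z forward; pixel columns grow to the right and rows downward; lengths in m; the calibration is good to about 2 mm. A picture is of the moment at which its call begins: read the wrist's pose just before it. There is no depth.
- arm.close_job(): hands the job in, once; it reports no verdict.
The state is a dict: "clock": time; "joints": joint angles; "qd": joint speeds; "effort": joint torques, N m; "tcp_pos": TCP position; "tool_rot": TCP orientation; "ft_force": force on the tool from outside, world axes, zero at the start; "torque": the same for the moment, N m; "finger_gap": opening from 0.0 (shut) to 1.0 (fully open).
Only numpy, scipy, OpenCV 4.12 (cv2) and the standard library are available. Lean on these libraries where they do the work, as an engineer would, in place of code of your own. Each camera call takes 0.05 s, during which the arm holds its last target.

## Working session

There is one attempt and no reset: what is moved stays moved. The work goes in short steps, Python scripts to look and compute and a shell command to move; the robot and the scene stay as the last step left them, time stands still between calls to the robot, and variables do not carry over. Pictures are saved under pics/ and viewed, and the job is handed in when it is done.

```bash
ls; mkdir -p pics
python3 - <<'E'
from plant import arm
import cv2
print(arm.state())
for n in ["scene","side","wrist"]:
    c=arm.camera(n); cv2.imwrite(f"pics/{n}0.png",c["pixels"][:,:,::-1])
    print(n,{k:v for k,v in c.items() if k!="pixels"})
E
```

```text
pics
{'clock': 0.0, 'joints': array([-6.81683379e+00,  3.05827589e+00,  9.24918117e+01,  7.00582886e-04,
        8.45688989e+01, -6.81811453e+00]), 'qd': array([ 0.08145636,  0.02829821, -0.00994836, -0.02650473, -0.03434179,
       -0.04609291]), 'effort': array([ 2.70554956e-04, -3.93670499e+01, -3.70175600e+01, -1.62778279e-04,
        6.93513779e-03, -6.06393527e-06]), 'tcp_pos': array([6.24736074e-01, 4.81452629e-05, 4.03454566e-01]), 'tool_rot': array([-8.99851818e+01,  1.18062236e-01,  1.22896727e-03]), 'ft_force': array([ 0.94420567,  0.14387833, -0.07062139]), 'torque': array([0.07438281, 0.02940021, 0.01127793]), 'finger_gap': 1.0007879670435045}
scene {'mtx': array([[487.94335418,   0.        , 326.07209922],
       [  0.        , 487.94335418, 235.66689165],
       [  0.        ,   0.        ,   1.        ]]), 'R': array([[-0.39354969,  0.91921569,  0.01269468],
       [ 0.76034306,  0.33323017, -0.55752676],
       [-0.5167176 , -0.20976217, -0.8300619 ]]), 't': array([ 0.20918692, -0.34633954,  1.55082812])}
side {'mtx': array([[614.45470179,   0.        , 328.66703125],
       [  0.        , 614.45470179, 238.36408979],
       [  0.        ,   0.        ,   1.        ]]), 'R': array([[-0.90837603, -0.41815033, -0.00181154],
       [-0.26382513,  0.5764754 , -0.77335142],
       [ 0.32442146, -0.70201596, -0.633975  ]]), 't': array([0.48001839, 0.18114555, 1.47564139])}
wrist {'mtx': array([[380.80660497,   0.        , 317.8337806 ],
       [  0.        , 380.80660497, 243.24879139],
       [  0.        ,   0.        ,   1.        ]]), 'T_tool_cam': array([[ 9.99999993e-01,  3.22491597e-06, -1.18399982e-04,
        -6.28120629e-05],
       [ 1.12885122e-04, -3.28592623e-01,  9.44471744e-01,
         3.13517329e-02],
       [-3.58595187e-05, -9.44471751e-01, -3.28592621e-01,
         8.30676507e-02],
       [ 0.00000000e+00,  0.00000000e+00,  0.00000000e+00,
         1.00000000e+00]])}
```

View images.

View pics/scene0.png

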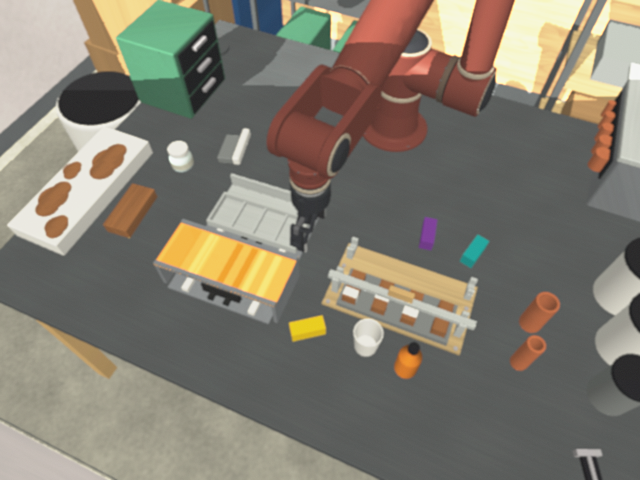

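View pics/side0.png

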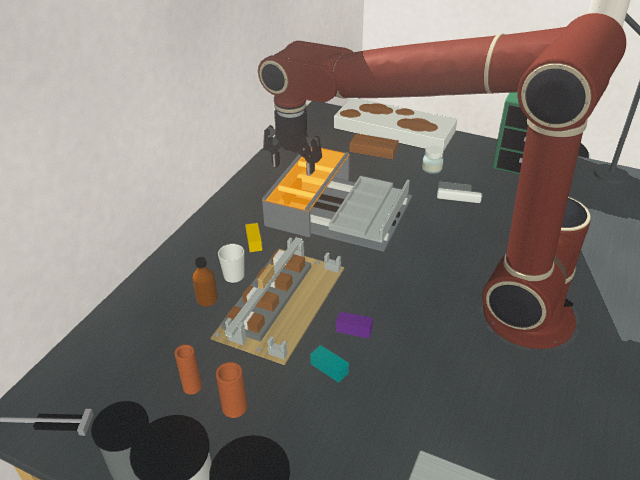

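View pics/wrist0.png

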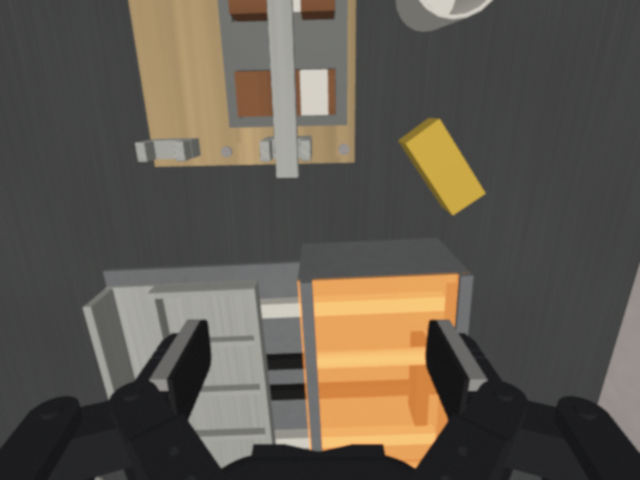

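```bash
cat > h.py <<'E'
from plant import arm
import numpy as np, cv2
from scipy.spatial.transform import Rotation as Ro
def pose():
    s=arm.state(); return np.array(s["tcp_pos"]),Ro.from_euler('xyz',s["tool_rot"],degrees=True).as_matrix(),s
def cam(n,save=None):
    p,R,s=pose(); c=arm.camera(n)
    K=c["mtx"]
    if n=="wrist":
        T=c["T_tool_cam"]; Rwc=R@T[:3,:3]; o=p+R@T[:3,3]
    else:
        Rwc=c["R"].T; o=-Rwc@c["t"]
    im=c["pixels"][:,:,::-1].copy()
    if save: cv2.imwrite(f"pics/{save}.png",im)
    return im,(K,Rwc,o)
def ray(cm,uv,z):
    K,R,o=cm; uv=np.atleast_2d(np.array(uv,float))
    d=(R@np.linalg.inv(K)@np.c_[uv,np.ones(len(uv))].T).T
    return o+d*((z-o[2])/d[:,2])[:,None]
def proj(cm,X):
    K,R,o=cm; X=np.atleast_2d(X); c=(R.T@(X-o).T).T; q=(K@c.T).T
    return q[:,:2]/q[:,2:]
def delta(tp,yaw):
    """tool-frame shift (cm) & rotvec to world TCP tp, pointing down, yaw deg of tool x"""
    p,R,s=pose(); tp=np.array(tp,float)
    Rt=Ro.from_euler('xyz',[-90,0,yaw],degrees=True).as_matrix()
    print("shift cm",np.round(R.T@(tp-p)*100,2),"rot",np.round(Ro.from_matrix(R.T@Rt).as_rotvec(),4))
E
python3 - <<'E'
from h import *
import cv2
a=cv2.imread("pics/scene0.png")[220:360,300:500]; cv2.imwrite("pics/sc_c.png",cv2.resize(a,(800,560),interpolation=cv2.INTER_CUBIC))
E
```

```text
(no output)
```

View pics/sc_c.png

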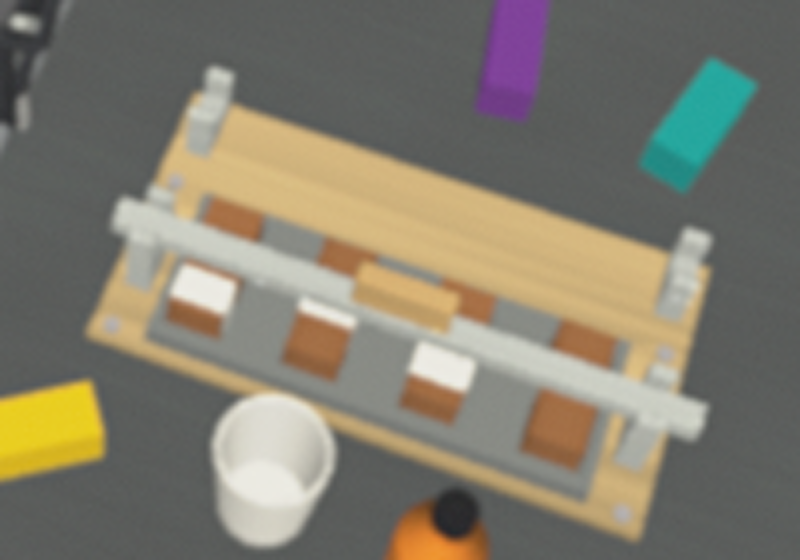

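Run:
```python
from h import *
im,cm=cam("scene")
f=lambda u,v:(300+u/4,220+v/4)
P=ray(cm,[f(125,208),f(702,408)],.06);print(P,np.linalg.norm(P[0]-P[1]),np.degrees(np.arctan2(*(P[1]-P[0])[:2])))
print(ray(cm,[f(408,278)],.09))
print(ray(cm,[f(192,93),f(712,268),f(88,335),f(640,540)],.005))
m=P.mean(0);delta([m[0],m[1],.42],-np.degrees(np.arctan2(*(P[1]-P[0])[:2])))
```

```text
[[0.59743269 0.04104805 0.06      ]
 [0.58628585 0.39420723 0.06      ]] 0.35333505504412305 -1.8078389205279743
[[0.5907626  0.21469731 0.09      ]]
[[0.46955252 0.03676896 0.005     ]
 [0.46019705 0.38536202 0.005     ]
 [0.65954595 0.04387102 0.005     ]
 [0.65189326 0.38838447 0.005     ]]
shift cm [-3.3  -1.6  21.76] rot [-0.0002 -0.0316 -0.0013]
```

```bash
python3 -m pendant '[[-0.8,-0.4,4.4,0,-0.0315,0,8.54],[-1.6,-0.8,8.8,0,-0.0315,0,8.54],[-2.4,-1.2,13.2,0,-0.0315,0,8.54],[-3.2,-1.6,17.6,0,-0.0315,0,8.54],[-3.3,-1.6,21.8,0,-0.0315,0,8.54]]'; python3 -m pendant '[[0,0,0,0,0,0,8.54],[0,0,0,0,0,0,8.54]]'
python3 - <<'E'
from h import *
print(pose()[0],pose()[2]['tool_rot'],pose()[2]['ft_force'])
cam("wrist","w1"); 
im,_=cam("scene","s1")
a=im[130:300,140:320]; cv2.imwrite("pics/s1c.png",cv2.resize(a,(720,600),interpolation=cv2.INTER_CUBIC))
E
```

```text
clock: 0.7
tcp_pos: [0.5912, 0.2198, 0.4215]
tool_rot: [-90.0, -0.1, 1.8]
ft_force: [0.0, 0.3, 0.4]
finger_gap: 1.0
clock: 0.9
tcp_pos: [0.5917, 0.2188, 0.4203]
tool_rot: [-90.0, 0.0, 1.9]
ft_force: [-0.0, -0.7, 0.6]
finger_gap: 0.999
[0.59169913 0.21884476 0.42029103] [-9.00345592e+01  3.62978404e-02  1.91877581e+00] [-0.00232922 -0.66753422  0.63810163]
```

View pics/w1.png

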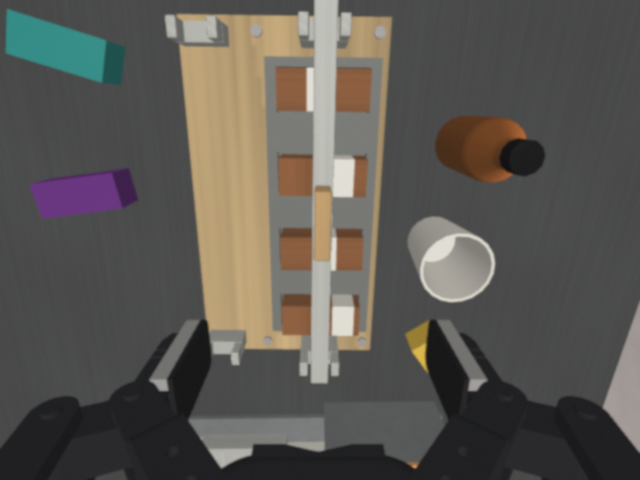

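View pics/s1c.png

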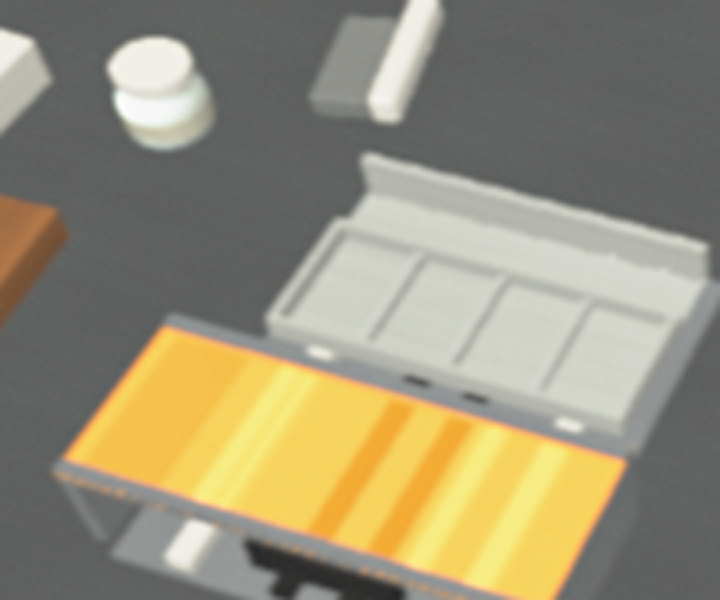

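Run:
```python
from h import *
im,cm=cam("wrist")
m=ray(cm,[(265.5,57),(382,57),(368.5,331.5),(274,331.5)],.022);print(m,m.mean(0))
print(np.linalg.norm(m-np.roll(m,1,0),axis=1))
f=ray(cm,[(315.5,187),(331,187),(329,261),(314.5,261)],.09);print(f,f.mean(0))
print(np.linalg.norm(f-np.roll(f,1,0),axis=1))
for a,b in [(m[2]-m[1],0),(m[3]-m[0],0),(f[1]-f[2],0)]: print(np.degrees(np.arctan(-a[0]/a[1])))
cv2.imwrite("pics/w1z.png",cv2.resize(im[150:390,230:420],(760,600)))
cv2.imwrite("pics/w1y.png",cv2.resize(im[0:130,160:400],(800,433)))
```

```text
[[0.54220075 0.34295205 0.022     ]
 [0.64371904 0.34606733 0.022     ]
 [0.65249721 0.07053448 0.022     ]
 [0.54764675 0.06726685 0.022     ]] [0.59651594 0.20670518 0.022     ]
[0.27573898 0.10156608 0.27567265 0.10490137]
[[0.5891184  0.24318203 0.09      ]
 [0.60136707 0.24356033 0.09      ]
 [0.60233059 0.18058073 0.09      ]
 [0.59008337 0.18020084 0.09      ]] [0.59572486 0.21188098 0.09      ]
[0.06298859 0.0122545  0.06298697 0.01225311]
1.8247621071136024
1.1316972513067138
0.8765015900605949
```

View pics/w1z.png

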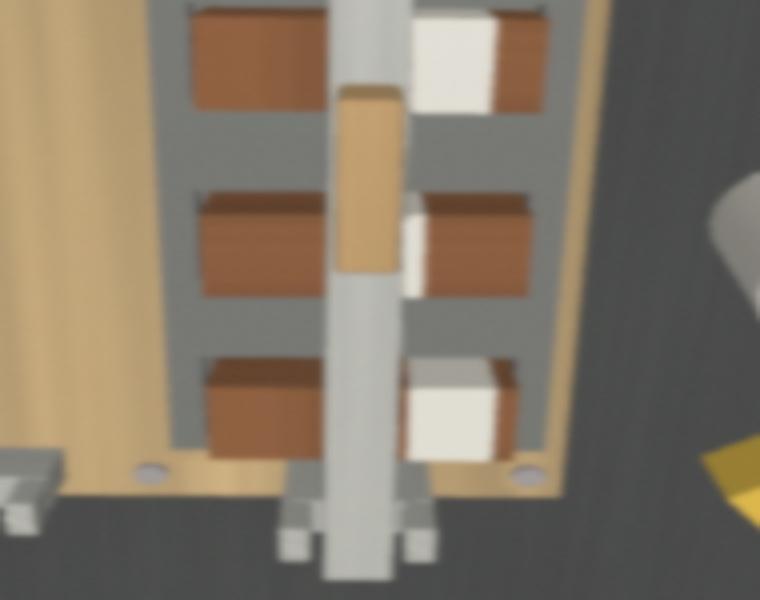

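View pics/w1y.png

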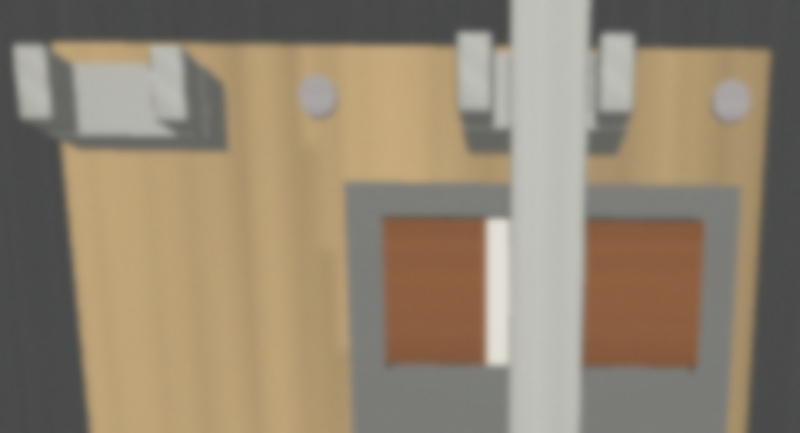

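Run:
```python
from h import *
im,cm=cam("wrist")
c=ray(cm,[(323.8,21.3),(319.4,367.6)],.066);r=ray(cm,[(190,24.8)],.05)
print(c,c.mean(0),np.linalg.norm(c[0]-c[1]));d=c[0]-c[1];print(np.degrees(np.arctan(-d[0]/d[1])))
print(r,r-c[0])
```

```text
[[0.59193639 0.36302337 0.066     ]
 [0.59836361 0.05412569 0.066     ]] [0.59515    0.20857453 0.066     ] 0.3089645361947757
1.1919782682062428
[[0.4870394  0.36057575 0.05      ]] [[-0.10489699 -0.00244761 -0.016     ]]
```

Run:
```python
from h import *
delta([.5955,.2105,.239],1.2)
```

```text
shift cm [ 0.31 18.15 -0.64] rot [ 0.0002  0.0088 -0.0004]
```

```bash
python3 -m pendant '[[0.3,4,-0.6,0,0.009,0,6],[0.3,8,-0.7,0,0.009,0,6],[0.3,12,-0.7,0,0.009,0,5],[0.3,14,-0.7,0,0.009,0,5],[0.3,14,-0.7,0,0.009,0,5]]' 80
python3 - <<'E'
from h import *
print(pose()[0],pose()[2]['tool_rot'])
cam("wrist","w2"); cam("side","d2")
delta([.5955,.2105,.239],1.2)
E
```

```text
clock: 1.6
tcp_pos: [0.5939, 0.2095, 0.2759]
tool_rot: [-90.1, 0.5, 1.2]
ft_force: [1.5, -0.8, -0.3]
finger_gap: 0.586
[0.59386069 0.20949207 0.27587997] [-90.10395063   0.48123164   1.18180322]
shift cm [-0.01  4.22  0.02] rot [-0.      0.0003  0.0003]
```

View pics/w2.png

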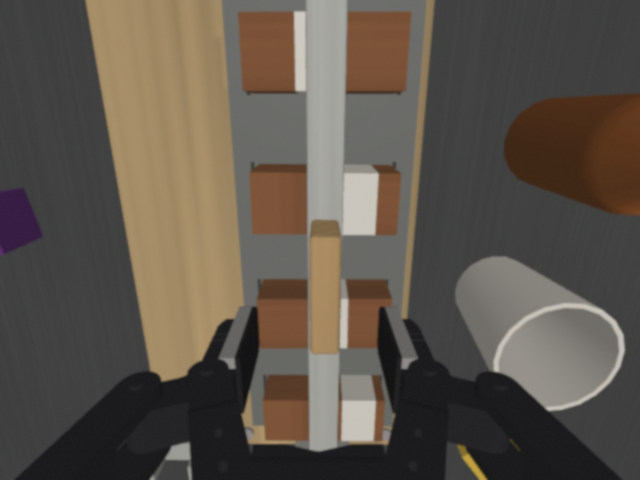

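View pics/d2.png

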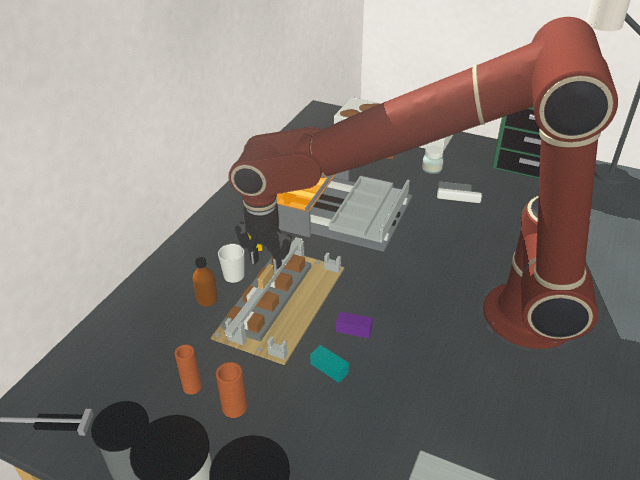

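Run:
```python
from h import *
im,cm=cam("wrist")
print(pose()[0])
f=ray(cm,[(311,236),(340,236),(338,353),(313,353)],.09);print(f,f.mean(0))
delta([f.mean(0)[0],f.mean(0)[1],.239],1.2)
```

```text
[0.59604347 0.21060568 0.28260227]
[[0.59186911 0.24108891 0.09      ]
 [0.60467197 0.24135992 0.09      ]
 [0.60613641 0.18057938 0.09      ]
 [0.59378824 0.18031873 0.09      ]] [0.59911643 0.21083673 0.09      ]
shift cm [0.3  4.36 0.01] rot [-0.0005  0.0006  0.0027]
```

Run:
```python
from h import *
im,cm=cam("wrist","w3")
print(pose()[0])
hsv=cv2.cvtColor(im,cv2.COLOR_BGR2HSV)
for v in (250,280,310,340):
    print(v,[tuple(im[v,u]) for u in range(306,346,3)])
```

```text
[0.59621998 0.21083034 0.28333567]
250 [(np.uint8(98), np.uint8(141), np.uint8(172)), (np.uint8(98), np.uint8(140), np.uint8(171)), (np.uint8(97), np.uint8(139), np.uint8(170)), (np.uint8(100), np.uint8(142), np.uint8(173)), (np.uint8(97), np.uint8(140), np.uint8(171)), (np.uint8(96), np.uint8(138), np.uint8(168)), (np.uint8(96), np.uint8(138), np.uint8(168)), (np.uint8(94), np.uint8(134), np.uint8(163)), (np.uint8(101), np.uint8(123), np.uint8(139)), (np.uint8(104), np.uint8(108), np.uint8(107)), (np.uint8(103), np.uint8(106), np.uint8(105)), (np.uint8(102), np.uint8(106), np.uint8(105)), (np.uint8(102), np.uint8(105), np.uint8(105)), (np.uint8(101), np.uint8(105), np.uint8(104))]
280 [(np.uint8(99), np.uint8(141), np.uint8(171)), (np.uint8(97), np.uint8(140), np.uint8(170)), (np.uint8(98), np.uint8(139), np.uint8(169)), (np.uint8(98), np.uint8(140), np.uint8(170)), (np.uint8(98), np.uint8(139), np.uint8(170)), (np.uint8(96), np.uint8(137), np.uint8(167)), (np.uint8(96), np.uint8(138), np.uint8(167)), (np.uint8(91), np.uint8(130), np.uint8(159)), (np.uint8(106), np.uint8(123), np.ui
[... 837 characters left out ...]
20)), (np.uint8(54), np.uint8(80), np.uint8(120))]
340 [(np.uint8(97), np.uint8(139), np.uint8(169)), (np.uint8(96), np.uint8(138), np.uint8(169)), (np.uint8(96), np.uint8(138), np.uint8(168)), (np.uint8(96), np.uint8(136), np.uint8(166)), (np.uint8(95), np.uint8(136), np.uint8(166)), (np.uint8(95), np.uint8(136), np.uint8(165)), (np.uint8(93), np.uint8(134), np.uint8(164)), (np.uint8(88), np.uint8(125), np.uint8(152)), (np.uint8(140), np.uint8(151), np.uint8(155)), (np.uint8(186), np.uint8(197), np.uint8(200)), (np.uint8(184), np.uint8(195), np.uint8(199)), (np.uint8(91), np.uint8(109), np.uint8(135)), (np.uint8(53), np.uint8(78), np.uint8(116)), (np.uint8(51), np.uint8(77), np.uint8(114))]
```

View pics/w3.png

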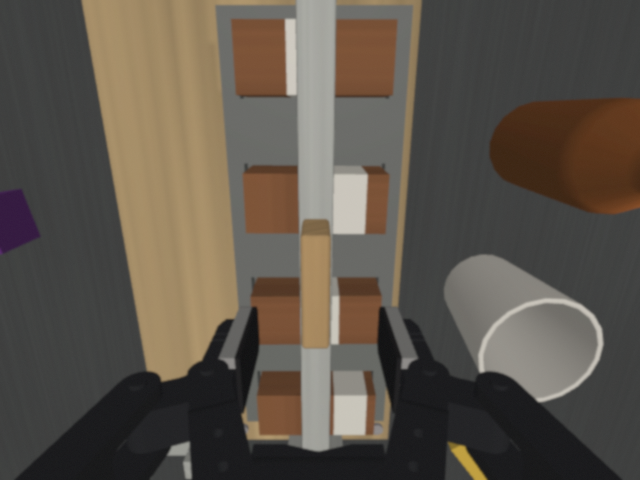

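```bash
python3 -m pendant '[[0,2,0,0,0,0,5],[0,3.5,0,0,0,0,5],[0,4.4,0,0,0,0,5],[0,4.4,0,0,0,0,5],[0,4.4,0,0,0,0,5]]' 80; python3 -m pendant '[[0,0,0,0,0,0,1],[0,0,0,0,0,0,1],[0,0,0,0,0,0,0.5],[0,0,0,0,0,0,0.5],[0,0,0,0,0,0,0.5]]' 80;  python3 -m pendant '[[0,0,0,0,0,0,0.5],[0,0,0,0,0,0,0.5],[0,0,0,0,0,0,0.5],[0,0,0,0,0,0,0.5]]' 80
```

```text
clock: 2.3
tcp_pos: [0.5954, 0.2111, 0.237]
tool_rot: [-90.0, -0.0, 1.3]
ft_force: [0.8, -0.4, -0.5]
finger_gap: 0.584
clock: 2.8
tcp_pos: [0.5956, 0.2112, 0.2377]
tool_rot: [-90.0, -0.1, 1.3]
ft_force: [-0.8, 0.2, 5.1]
finger_gap: 0.15
clock: 3.2
tcp_pos: [0.5956, 0.2112, 0.2377]
tool_rot: [-90.0, -0.1, 1.3]
ft_force: [-0.1, -0.5, 5.0]
finger_gap: 0.146
```

```bash
python3 -m pendant '[[0,-1,0,0,0,0,0.5],[0,-2,0,0,0,0,0.5],[0,-3,0,0,0,0,0.5],[0,-4,0,0,0,0,0.5],[0,-4.5,0,0,0,0,0.5]]' 80; python3 -m pendant '[[0,0,0,0,0,0,0.5],[-2,0,0,0,0,0,0.5],[-5,0,0,0,0,0,0.5],[-8,0,0,0,0,0,0.5],[-10.5,0,0,0,0,0,0.5]]' 80;python3 -m pendant '[[0,0,0,0,0,0,0.5],[0,0,0,0,0,0,0.5],[0,0,0,0,0,0,0.5]]'
python3 - <<'E'
from h import *
print(pose()[0]);im,cm=cam("wrist","w4")
E
```

```text
clock: 3.7
tcp_pos: [0.5955, 0.2112, 0.2834]
tool_rot: [-90.0, -0.1, 1.3]
ft_force: [-0.4, -0.4, -1.3]
finger_gap: 0.147
clock: 4.2
tcp_pos: [0.4886, 0.2086, 0.2808]
tool_rot: [-90.0, 0.1, 1.3]
ft_force: [-0.3, 0.2, -2.3]
finger_gap: 0.147
clock: 4.5
tcp_pos: [0.4909, 0.2087, 0.282]
tool_rot: [-90.0, -0.1, 1.3]
ft_force: [-0.3, -0.1, -2.0]
finger_gap: 0.148
[0.4908801  0.20873138 0.2819754 ]
```

View pics/w4.png

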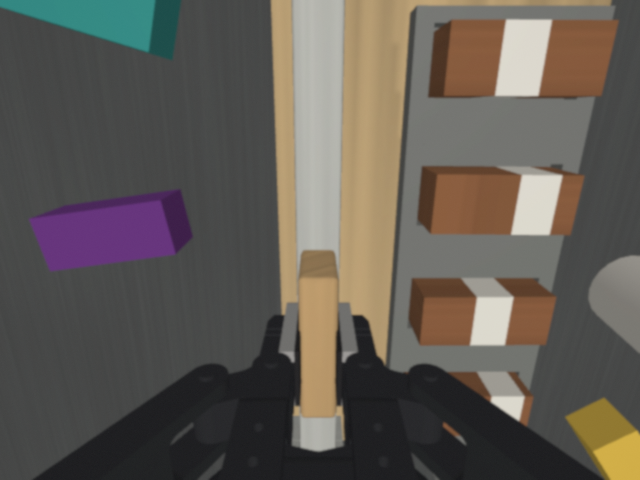

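```bash
python3 -m pendant '[[0,1.2,0,0,0,0,0.5],[0,2.4,0,0,0,0,0.5],[0,3.4,0,0,0,0,0.5],[0,3.4,0,0,0,0,0.5],[0,3.4,0,0,0,0,0.5]]' 80
python3 - <<'E'
from h import *
print(pose()[0],pose()[2]['ft_force']);im,cm=cam("side","d4");im2,_=cam("scene","s4")
a=cv2.resize(im[230:370,200:360],(640,560),interpolation=cv2.INTER_CUBIC);cv2.imwrite("pics/d4c.png",a)
a=cv2.resize(im2[220:360,300:500],(800,560),interpolation=cv2.INTER_CUBIC);cv2.imwrite("pics/s4c.png",a)
E
```

```text
clock: 5.05
tcp_pos: [0.4901, 0.2087, 0.2468]
tool_rot: [-90.0, 0.1, 1.3]
ft_force: [0.7, 0.8, -1.6]
finger_gap: 0.146
[0.49005418 0.20867068 0.24681804] [ 0.67196931  0.84778612 -1.64717234]
```

View pics/d4c.png

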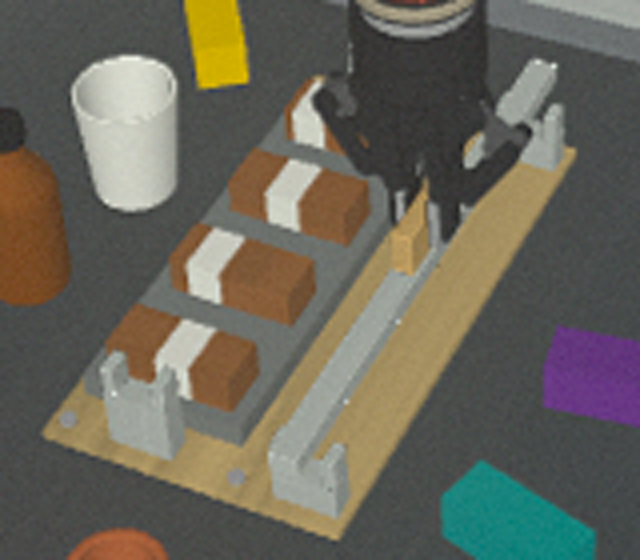

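View pics/s4c.png

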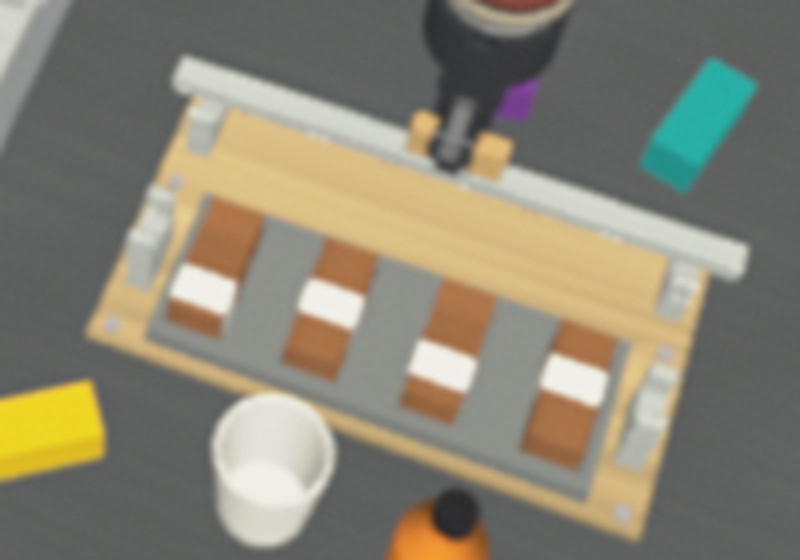

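```bash
python3 -m pendant '[[0,0.6,0,0,0,0,0.5],[0,1.2,0,0,0,0,0.5],[0,1.2,0,0,0,0,0.5]]' 80;  python3 -m pendant '[[0,0.5,0,0,0,0,0.5],[0,1.1,0,0,0,0,0.5],[0,1.1,0,0,0,0,0.5],[0,1.1,0,0,0,0,0.5]]' 80
python3 - <<'E'
from h import *
print(pose()[0],pose()[2]['ft_force']);im,cm=cam("side","d5");im2,_=cam("scene","s5")
a=cv2.resize(im[230:370,200:360],(640,560),interpolation=cv2.INTER_CUBIC);cv2.imwrite("pics/d5c.png",a)
a=cv2.resize(im2[220:360,300:500],(800,560),interpolation=cv2.INTER_CUBIC);cv2.imwrite("pics/s5c.png",a)
E
```

```text
clock: 5.45
tcp_pos: [0.4897, 0.2086, 0.2345]
tool_rot: [-90.0, 0.1, 1.3]
ft_force: [0.0, -0.1, -3.6]
finger_gap: 0.151
clock: 5.85
tcp_pos: [0.4901, 0.2087, 0.2243]
tool_rot: [-90.0, 0.0, 1.3]
ft_force: [0.8, 0.0, -2.2]
finger_gap: 0.146
[0.4901174  0.20870176 0.22434442] [ 0.83033811  0.01284473 -2.19098054]
```

View pics/d5c.png

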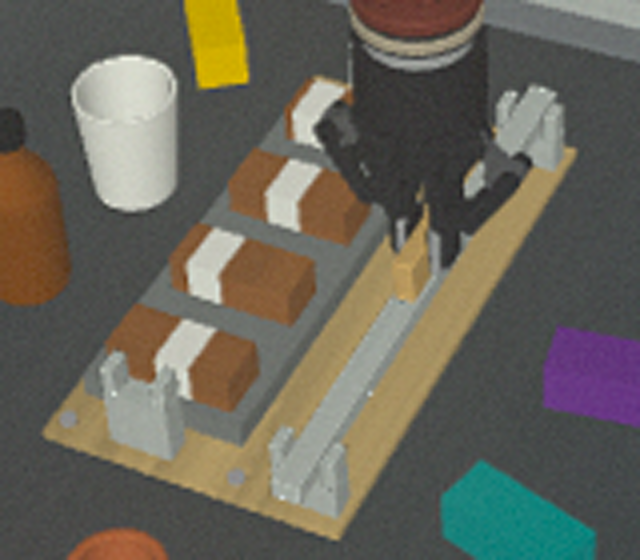

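View pics/s5c.png

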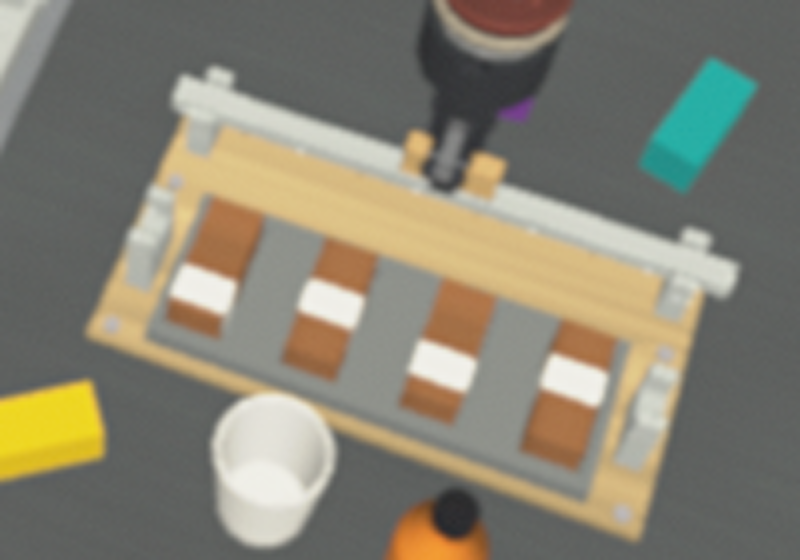

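```bash
python3 -m pendant '[[0,0.3,0,0,0,0,0.5],[0,0.3,0,0,0,0,0.5],[0,0.3,0,0,0,0,0.5]]' 80;  python3 -m pendant '[[0,0,0,0,0,0,4],[0,0,0,0,0,0,4],[0,0,0,0,0,0,4],[0,0,0,0,0,0,4]]' 80
 python3 -m pendant '[[0,-4,0,0,0,0,4],[0,-8,0,0,0,0,4],[0,-12,0,0,0,0,4],[0,-16,0,0,0,0,4],[0,-18,0,0,0,0,4]]'
python3 - <<'E'
from h import *
delta([.56,.2,.42],91.2)
E
```

```text
clock: 6.25
tcp_pos: [0.4902, 0.2087, 0.2217]
tool_rot: [-90.0, -0.0, 1.3]
ft_force: [1.2, -0.2, -2.1]
finger_gap: 0.147
clock: 6.65
tcp_pos: [0.4904, 0.2088, 0.222]
tool_rot: [-90.0, -0.0, 1.3]
ft_force: [-0.4, -0.1, -0.5]
finger_gap: 0.466
clock: 7.15
tcp_pos: [0.4907, 0.2089, 0.4067]
tool_rot: [-89.9, -0.4, 1.3]
ft_force: [0.5, -1.0, 0.5]
finger_gap: 0.471
shift cm [ 6.92 -1.29 -1.04] rot [ 0.0039 -1.5692  0.0064]
```

```bash
python3 -m pendant '[[1,-0.2,0,0,0.15,0,5],[2.5,-0.5,0,0,0.3,0,5],[4,-1,0,0,0.45,0,5],[5,-1.3,0,0,0.6,0,5],[6,-1.3,0,0,0.75,0,5]]' ;  python3 -m pendant '[[0,0,0,0,0.15,0,5],[0,0,0,0,0.3,0,5],[0,0,0,0,0.45,0,5],[0,0,0,0,0.6,0,5],[0,0,0,0,0.75,0,5]]'
 python3 -m pendant '[[0,0,0,0,0.07,0,5],[0,0,0,0,0.07,0,5],[0,0,0,0,0.07,0,5],[0,0,0,0,0.07,0,5]]'
python3 - <<'E'
from h import *
print(pose()[0],pose()[2]["joints"])
cam("wrist","w6")
delta([.52,.21,.42],-88.75)
E
```

```text
clock: 7.65
tcp_pos: [0.5508, 0.2101, 0.4154]
tool_rot: [-89.9, -0.0, -42.0]
ft_force: [0.1, -0.6, 0.1]
finger_gap: 0.588
clock: 8.15
tcp_pos: [0.5502, 0.2101, 0.4147]
tool_rot: [-90.0, -0.0, -85.0]
ft_force: [0.2, 0.7, 0.5]
finger_gap: 0.585
clock: 8.55
tcp_pos: [0.5502, 0.2101, 0.4147]
tool_rot: [-90.0, -0.0, -88.6]
ft_force: [0.6, 0.6, 0.0]
finger_gap: 0.588
[0.5502123  0.21008521 0.41471011] [ 1.36605970e+01 -2.18290829e+00  9.66851282e+01 -7.24210727e-04
  8.54981895e+01  1.02267267e+02]
shift cm [-0.06 -0.53 -3.02] rot [ 0.      0.0023 -0.    ]
```

View pics/w6.png

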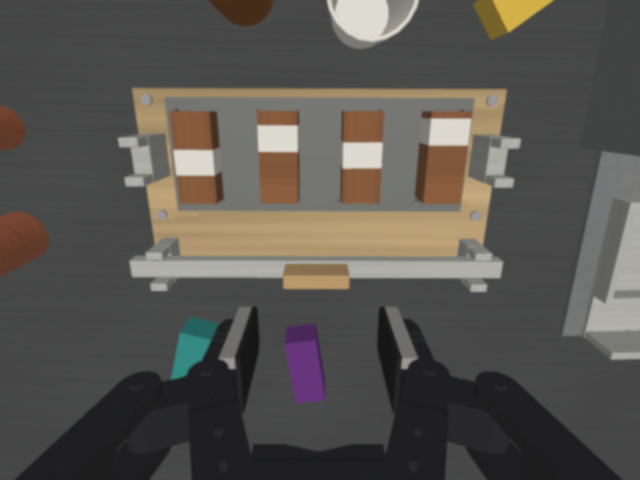

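Run:
```python
from h import *
im=cv2.imread("pics/w6.png"); cv2.imwrite("pics/w6z.png",cv2.resize(im[80:220,120:520],(800,280),interpolation=cv2.INTER_CUBIC))
```

```text
(no output)
```

View pics/w6z.png

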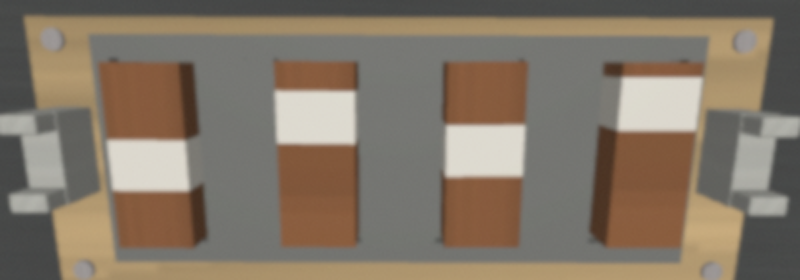

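```bash
cat >> h.py <<'E'
MO=None
E
python3 - <<'E'
from h import *
im,cm=cam("wrist")
Q=[[(101,63),(181,63),(195,247),(120,247)],[(276,62),(356,62),(357,246),(282,246)],[(446,63),(526,63),(519,246),(444,246)],[(623,63),(703,63),(682,246),(607,246)]]
C=[]
for q in Q:
    P=ray(cm,[(120+a/2,80+b/2) for a,b in q],.044); d=(P[0]+P[1]-P[2]-P[3])/2; w=(P[1]+P[2]-P[0]-P[3])/2
    print(P.mean(0),np.linalg.norm(d),np.linalg.norm(w),np.degrees(np.arctan2(d[1],d[0]))); C.append(P.mean(0))
C=np.array(C);print(C.mean(0),np.degrees(np.arctan2(-(C[0]-C[3])[0],(C[0]-C[3])[1])),np.linalg.norm(C[0]-C[3]))
c=ray(cm,[(120+ (0+38+100*0+10)/2,80+150/2)],.066)
fk=ray(cm,[(120+33/2,80+158/2),(120+770/2,80+162/2)],.066); print(fk,fk.mean(0))
E
```

```text
[0.59214418 0.31722648 0.044     ] 0.0791828970440226 0.033922474794049896 0.5132447439606103
[0.59435428 0.24351334 0.044     ] 0.07910895329447978 0.033903163366370864 0.5617798280553576
[0.59590775 0.17088557 0.044     ] 0.07870407244308901 0.0339052067577842 2.1248567811992394
[0.59770095 0.09656567 0.044     ] 0.0786945496309688 0.0339002644651916 1.867667698728304
[0.59502679 0.20704777 0.044     ] 1.4425407740461884 0.22073076383310447
[[0.59401249 0.35802601 0.066     ]
 [0.59968829 0.05589732 0.066     ]] [0.59685039 0.20696166 0.066     ]
```

```bash
python3 - <<'E'
from h import *
im,cm=cam("scene")
f=lambda u,v:(140+u/4,130+v/(600/170))
P=ray(cm,[f(340,228),f(672,318),f(618,425),f(275,318)],.042);print(P,P.mean(0))
W=ray(cm,[f(367,155),f(707,248)],.065);print(W,W.mean(0))
delta([.47,-.12,.415],-88.7)
E
python3 -m pendant '[[5,0,0,0,0,0,5],[10,0,-1,0,0,0,5],[15,0,-3,0,0,0,5],[20,0,-5,0,0,0,5],[25,0,-7,0,0,0,5]]' ;  python3 -m pendant '[[5,0,-1,0,0,0,5],[10,0,-1,0,0,0,5],[10,0,-1,0,0,0,5],[10,0,-1,0,0,0,5],[10,0,-1,0,0,0,5]]'
python3 - <<'E'
from h import *
print(pose()[0],pose()[2]["tool_rot"])
cam("wrist","w7")
E
```

```text
[[ 0.48024342 -0.32352765  0.042     ]
 [ 0.46724015 -0.08013982  0.042     ]
 [ 0.5672651  -0.07243128  0.042     ]
 [ 0.57243758 -0.31978095  0.042     ]] [ 0.52179656 -0.19896992  0.042     ]
[[ 0.42372203 -0.33037195  0.065     ]
 [ 0.41353132 -0.07843269  0.065     ]] [ 0.41862667 -0.20440232  0.065     ]
shift cm [ 3.281e+01 -3.000e-02 -8.800e+00] rot [0.     0.0011 0.    ]
clock: 9.2
tcp_pos: [0.4895, -0.0312, 0.4148]
tool_rot: [-90.0, -0.0, -88.6]
ft_force: [0.6, -0.9, 0.1]
finger_gap: 0.586
clock: 9.7
tcp_pos: [0.4829, -0.1292, 0.4146]
tool_rot: [-90.0, 0.0, -88.6]
ft_force: [0.7, -0.1, -0.8]
finger_gap: 0.587
[ 0.48287241 -0.1292228   0.41463048] [-9.00060972e+01  3.23215018e-02 -8.86134494e+01]
```

View pics/w7.png

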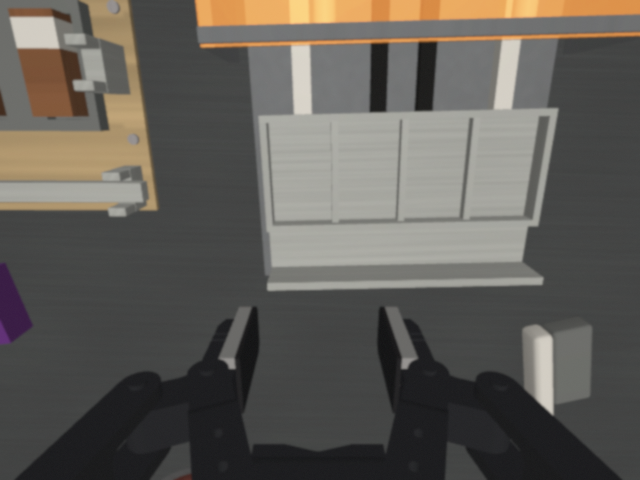

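Run:
```python
from h import *
im=cv2.imread("pics/w7.png"); cv2.imwrite("pics/w7z.png",cv2.resize(im[95:295,245:565],(800,500),interpolation=cv2.INTER_CUBIC))
```

```text
(no output)
```

View pics/w7z.png

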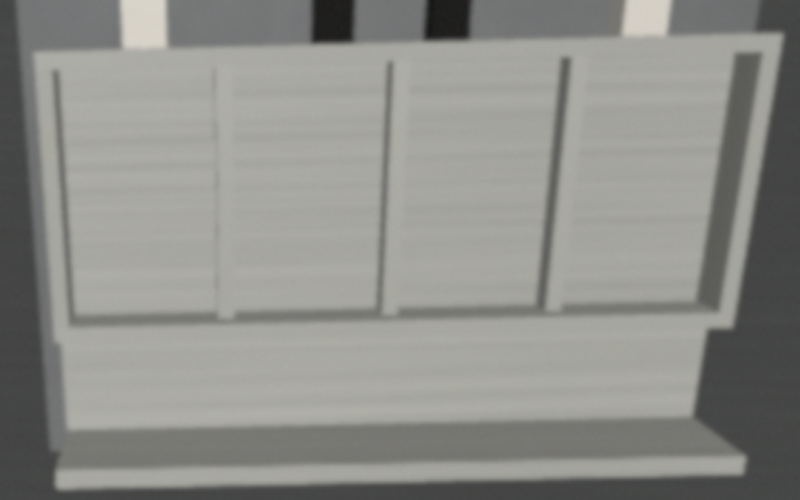

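Run:
```python
from h import *
im,cm=cam("wrist")
f=lambda q:[(245+a/2.5,95+b/2.5) for a,b in q]
P=ray(cm,f([(35,53),(782,34),(733,327),(57,341)]),.042);print(P,P.mean(0)); print(np.linalg.norm(P-np.roll(P,1,0),axis=1))
a=P[0]-P[1]+P[3]-P[2]; b=P[0]+P[1]-P[2]-P[3];print(np.degrees(np.arctan2(-a[0],a[1])),np.degrees(np.arctan2(b[1],b[0])))
D=ray(cm,f([(226,66),(398,61),(574,56),(554,311),(390,314),(226,319)]),.035);print(D, D.mean(0))
W=ray(cm,f([(57,488),(745,471)]),.065);print(W,W.mean(0),np.linalg.norm(W[0]-W[1]));w=W[0]-W[1];print(np.degrees(np.arctan2(-w[0],w[1])))
```

```text
[[ 0.56199777 -0.07843514  0.042     ]
 [ 0.57442857 -0.33091526  0.042     ]
 [ 0.4713578  -0.33659339  0.042     ]
 [ 0.45948643 -0.08405562  0.042     ]] [ 0.51681764 -0.20749985  0.042     ]
[0.1026653  0.25278595 0.10322705 0.25281664]
2.7550284018561486 3.1457611520779296
[[ 0.55924745 -0.14385439  0.035     ]
 [ 0.56240625 -0.20361163  0.035     ]
 [ 0.56558883 -0.26454753  0.035     ]
 [ 0.47395379 -0.27169951  0.035     ]
 [ 0.47120533 -0.20968034  0.035     ]
 [ 0.46766106 -0.14754451  0.035     ]] [ 0.51667712 -0.20682298  0.035     ]
[[ 0.40976461 -0.08602194  0.065     ]
 [ 0.42310696 -0.33885507  0.065     ]] [ 0.41643579 -0.2124385   0.065     ] 0.253184932219308
3.0207752008889734
```

Run:
```python
from h import *
delta([.5963,.1703,.30],-88.7)
```

```text
shift cm [-29.59  11.47  12.09] rot [ 0.0001  0.0028 -0.0003]
```

```bash
python3 -m pendant '[[-4.5,0,2,0,0,0,4.6],[-9,0,4,0,0,0,4.6],[-13.5,1,6,0,0,0,4.6],[-18,3,8,0,0,0,4.6],[-22.5,5,10,0,0,0,4.6]]' ;  python3 -m pendant '[[-4,1,1,0,0,0,4.6],[-7.1,4,2.1,0,0,0,4.6],[-7.1,6.5,2.1,0,0,0,4.6],[-7.1,6.5,2.1,0,0,0,4.6],[-7.1,6.5,2.1,0,0,0,4.6]]'
python3 - <<'E'
from h import *
print(pose()[0],pose()[2]["tool_rot"])
cam("wrist","w8"); delta([.5963,.1703,.201],-88.7)
E
```

```text
clock: 10.3
tcp_pos: [0.5754, 0.0954, 0.3673]
tool_rot: [-89.9, -0.0, -88.5]
ft_force: [-0.1, 0.1, 0.7]
finger_gap: 0.539
clock: 10.8
tcp_pos: [0.594, 0.1641, 0.302]
tool_rot: [-90.1, -0.0, -88.6]
ft_force: [-0.5, -1.2, 0.5]
finger_gap: 0.543
[0.59404634 0.16414492 0.30199975] [-9.00682207e+01 -1.35229221e-02 -8.85708170e+01]
shift cm [-0.66 10.25  0.17] rot [-0.0015  0.0014 -0.0001]
```

View pics/w8.png

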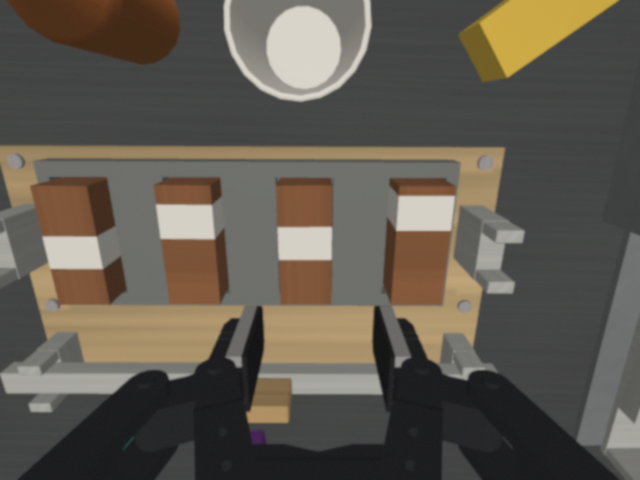

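```bash
python3 -m pendant '[[-0.5,2,0.1,0,0,0,4.6],[-0.5,4,0.1,0,0,0,4.6],[-0.5,5,0.1,0,0,0,4.6],[-0.5,5,0.1,0,0,0,4.6],[-0.5,5,0.1,0,0,0,4.6]]'
python3 - <<'E'
from h import *
print(pose()[0],pose()[2]["tool_rot"])
cam("wrist","w9"); cam("side","d9"); delta([.5963,.1703,.201],-88.7)
E
```

```text
clock: 11.35
tcp_pos: [0.5959, 0.168, 0.2537]
tool_rot: [-89.9, 0.0, -88.7]
ft_force: [0.5, 0.0, 0.3]
finger_gap: 0.545
[0.59587433 0.16797172 0.25366275] [-8.98855166e+01  1.50611417e-02 -8.86961205e+01]
shift cm [-0.22  5.3   0.01] rot [-0.0029  0.0003 -0.0004]
```

View pics/w9.png

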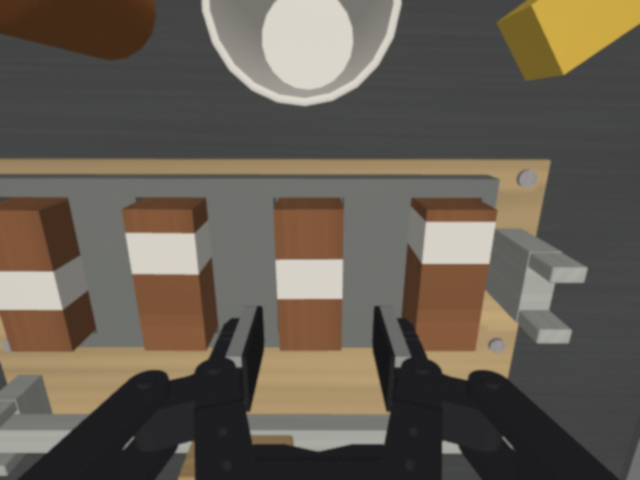

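Run:
```python
from h import *
im,cm=cam("wrist","w10"); print(pose()[0])
P=ray(cm,[(276,208),(343,208),(342,350),(279,350)],.044);print(P,P.mean(0))
for v in (230,320):
  r=im[v,265:355].astype(int); print(v,[265+i for i in range(1,89) if abs(r[i+1]-r[i-1]).sum()>50])
for u in (295,325): 
  r=im[190:360,u].astype(int);print(u,[190+i for i in range(1,169) if abs(r[i+1]-r[i-1]).sum()>50])
```

```text
[0.59599586 0.16816145 0.2538692 ]
[[0.63674694 0.18745988 0.044     ]
 [0.63749179 0.15519506 0.044     ]
 [0.55743518 0.15218394 0.044     ]
 [0.55662374 0.18684536 0.044     ]] [0.59707441 0.17042106 0.044     ]
230 [274, 275, 343]
320 [278, 341, 342]
295 [197, 198, 199, 258, 259, 260, 261, 297, 298, 299, 300, 301, 350, 351, 352]
325 [197, 198, 199, 209, 258, 259, 260, 261, 297, 298, 299, 300, 349, 350, 351]
```

```bash
python3 -m pendant '[[-0.22,1.5,0.1,0,0,0,4.6],[-0.22,3,0.1,0,0,0,4.6],[-0.22,4.5,0.1,0,0,0,4.6],[-0.22,5.2,0.1,0,0,0,4.6],[-0.22,5.2,0.1,0,0,0,4.6]]'
python3 -m pendant '[[0,0,0,0,0,0,4.6],[0,0,0,0,0,0,2.8],[0,0,0,0,0,0,2.8],[0,0,0,0,0,0,2.8],[0,0,0,0,0,0,2.8]]' 80
python3 - <<'E'
from h import *
print(pose()[0])
cam("wrist","w11"); im,cm=cam("side","d11"); cv2.imwrite("pics/d11c.png",cv2.resize(im[230:370,200:360],(640,560),interpolation=cv2.INTER_CUBIC))
E
```

```text
clock: 12.0
tcp_pos: [0.5953, 0.1703, 0.1974]
tool_rot: [-90.3, -0.0, -88.7]
ft_force: [-0.2, 0.1, 0.3]
finger_gap: 0.537
clock: 12.5
tcp_pos: [0.5968, 0.171, 0.2014]
tool_rot: [-89.9, 0.1, -88.7]
ft_force: [-0.1, 4.1, 4.0]
finger_gap: 0.376
[0.59684564 0.17097395 0.20137778]
```

View pics/w11.png

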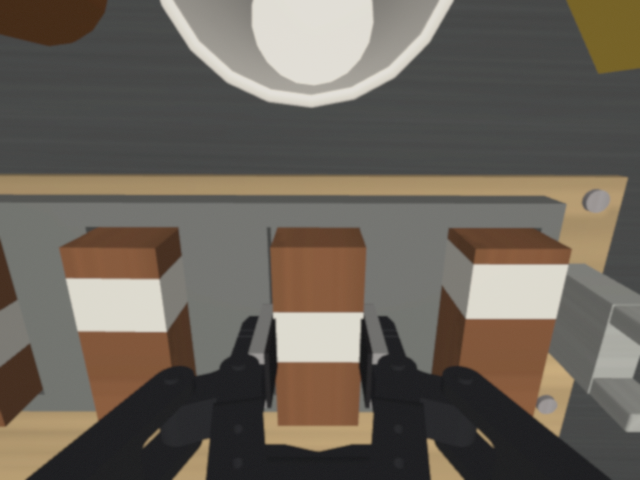

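View pics/d11c.png

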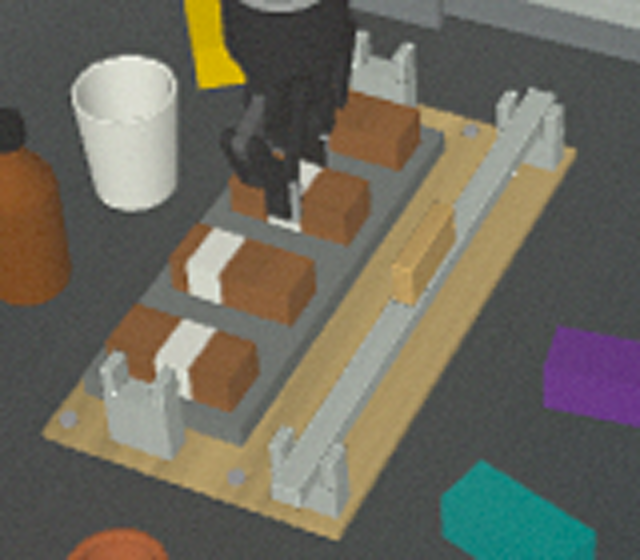

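```bash
python3 -m pendant '[[0,-1,0,0,0,0,2.6],[0,-3,0,0,0,0,2.6],[0,-6,0,0,0,0,2.6],[0,-8,0,0,0,0,2.6],[0,-8,0,0,0,0,2.6]]' 100
python3 - <<'E'
from h import *
print(pose()[2]['ft_force'],pose()[2]['finger_gap'])
delta([.5217,-.2999,.275],-87)
E
```

```text
clock: 13.1
tcp_pos: [0.5974, 0.17, 0.2832]
tool_rot: [-89.7, -0.1, -88.7]
ft_force: [1.2, 0.7, -0.9]
finger_gap: 0.367
[ 1.2305925   0.7472601  -0.91966044] 0.3673754863936844
shift cm [46.8   0.82 -8.66] rot [-0.0056 -0.0291  0.001 ]
```

```bash
python3 -m pendant '[[4,-0.5,-2.5,0,0,0,2.6],[8,-0.5,-5,0,0,0,2.6],[12,-0.5,-7,0,0,0,2.6],[16,-0.5,-8.5,0,-0.015,0,2.6],[20,-0.5,-8.7,0,-0.028,0,2.6]]' 100;python3 -m pendant '[[4,0,0,0,0,0,2.6],[8,0,0,0,0,0,2.6],[12,0,0,0,0,0,2.6],[16,0,0,0,0,0,2.6],[20,0,0,0,0,0,2.6]]' 100
python3 - <<'E'
from h import *
print(pose()[2]['ft_force'],pose()[2]['finger_gap'])
delta([.5217,-.2999,.275],-87)
E
```

```text
clock: 13.6
tcp_pos: [0.5115, -0.0329, 0.2824]
tool_rot: [-90.3, -0.0, -87.0]
ft_force: [0.2, -0.9, -0.1]
finger_gap: 0.367
clock: 14.1
tcp_pos: [0.5232, -0.2329, 0.2827]
tool_rot: [-90.2, 0.1, -87.1]
ft_force: [0.2, -0.3, -1.3]
finger_gap: 0.37
[ 0.16276409 -0.250678   -1.32816466] 0.36974207492812844
shift cm [ 6.68  0.76 -0.48] rot [ 0.0036 -0.0014 -0.001 ]
```

```bash
python3 -m pendant '[[4,0,-0.4,0,0,0,2.6],[6.5,0.5,-0.4,0,0,0,2.6],[6.5,1,-0.4,0,0,0,2.6],[6.5,2,-0.4,0,0,0,2.6],[6.5,2,-0.4,0,0,0,2.6]]' 100;python3 -m pendant '[[0,0,0,0,0,0,2.6],[0,0,0,0,0,0,2.6]]' 100
python3 - <<'E'
from h import *
print(pose()[0],pose()[2]['ft_force'],pose()[2]['finger_gap'])
cam("wrist","w12"); cam("scene","s12")
delta([.5217,-.2999,.2165],-87)
E
```

```text
clock: 14.6
tcp_pos: [0.5225, -0.2949, 0.2615]
tool_rot: [-90.3, 0.2, -87.0]
ft_force: [-1.6, -0.1, -1.7]
finger_gap: 0.365
clock: 14.8
tcp_pos: [0.5238, -0.2955, 0.2652]
tool_rot: [-90.0, -0.0, -87.0]
ft_force: [0.2, -0.1, -0.3]
finger_gap: 0.372
[ 0.52377266 -0.2954575   0.26516379] [ 0.20395086 -0.08787601 -0.32476208] 0.37215693775488684
shift cm [ 0.39  4.92 -0.24] rot [-0.0007 -0.0001  0.0006]
```

View pics/w12.png

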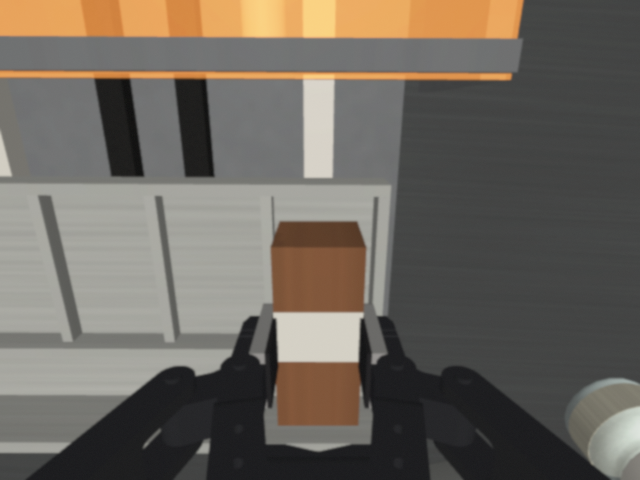

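View pics/s12.png

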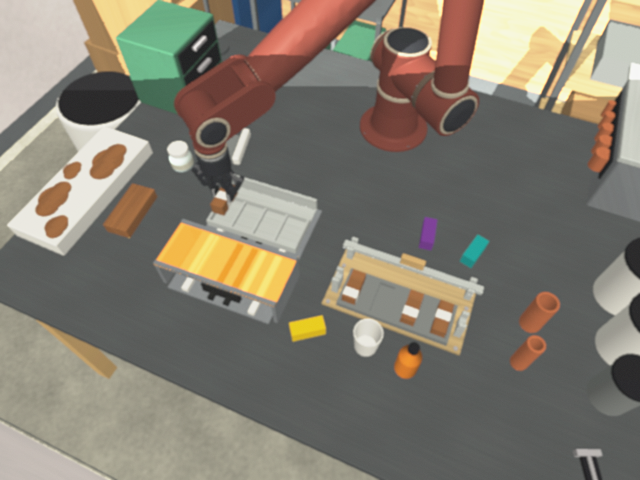

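Run:
```python
from h import *
im,cm=cam("wrist"); p,R,s=pose();print(p)
A=ray(cm,[(268,215),(151,215),(46,215),],.035);B=ray(cm,[(377,215)],.042);C=ray(cm,[(391,187)],.042)
print(A,B,C,((A[0]+[-.0,-.003,0])+B[0])/2)
```

```text
[ 0.52387231 -0.29597734  0.26574526]
[[ 0.55420248 -0.2692286   0.035     ]
 [ 0.55090569 -0.20608988  0.035     ]
 [ 0.5479476  -0.1494378   0.035     ]] [[ 0.5590791  -0.32684094  0.042     ]] [[ 0.5740967 -0.3324385  0.042    ]] [ 0.55664079 -0.29953477  0.0385    ]
```

```bash
python3 -m pendant '[[0.2,1,-0.1,0,0,0,2.6],[0.4,2,-0.2,0,0,0,2.6],[0.4,3,-0.2,0,0,0,2.6],[0.4,4,-0.2,0,0,0,2.6],[0.4,4,-0.2,0,0,0,2.6]]' 100;python3 -m pendant '[[0,0.5,0,0,0,0,2.6],[0,0.8,0,0,0,0,2.6],[0,0.8,0,0,0,0,2.6],[0,0.8,0,0,0,0,2.6]]' 100
python3 - <<'E'
from h import *
print(pose()[0],pose()[2]['ft_force'],pose()[2]['finger_gap'])
cam("wrist","w13"); delta([.5217,-.2999,.2165],-87)
E
```

```text
clock: 15.45
tcp_pos: [0.5209, -0.2999, 0.2223]
tool_rot: [-90.2, 0.2, -87.1]
ft_force: [-0.5, 0.3, -2.2]
finger_gap: 0.374
clock: 15.85
tcp_pos: [0.522, -0.3005, 0.2174]
tool_rot: [-90.0, -0.0, -87.1]
ft_force: [0.3, -0.1, -1.6]
finger_gap: 0.369
[ 0.5219675  -0.30054324  0.21743383] [ 0.2834507  -0.08178873 -1.59712116] 0.36856051058907097
shift cm [-0.07  0.1  -0.02] rot [-0.0005 -0.001   0.0004]
```

View pics/w13.png

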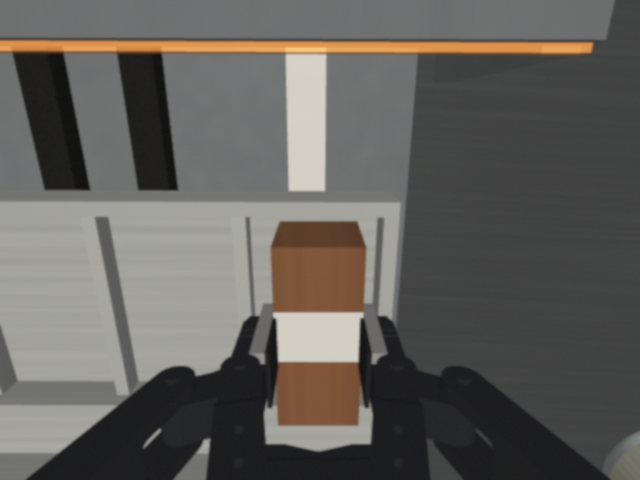

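```bash
python3 -m pendant '[[0,0.1,0,0,0,0,2.6],[0,0.1,0,0,0,0,2.6],[0,0.1,0,0,0,0,4],[0,0.1,0,0,0,0,4],[0,0.1,0,0,0,0,4]]' ;python3 -m pendant '[[0,-1,0,0,0,0,4],[0,-3,0,0,0,0,4],[0,-6,0,0,0,0,4],[0,-9,0,0,0,0,4]]'
python3 - <<'E'
from h import *
print(pose()[0],pose()[2]['ft_force'],pose()[2]['finger_gap'])
cam("wrist","w14"); im,_=cam("scene"); cv2.imwrite("pics/s14.png",cv2.resize(im[150:360,150:500],(800,480),interpolation=cv2.INTER_CUBIC)); delta([.598,.0975,.28],-88.7)
E
```

```text
clock: 16.4
tcp_pos: [0.5219, -0.3005, 0.2164]
tool_rot: [-90.0, -0.0, -87.1]
ft_force: [0.2, -0.3, -0.3]
finger_gap: 0.468
clock: 16.8
tcp_pos: [0.5217, -0.3004, 0.3075]
tool_rot: [-90.0, 0.0, -87.1]
ft_force: [1.0, -0.5, 0.6]
finger_gap: 0.469
[ 0.52165757 -0.30036828  0.30746996] [ 1.03271031 -0.49037413  0.55893007] 0.4689996748342906
shift cm [-39.49   3.11   9.48] rot [-0.0084  0.0287  0.0068]
```

View pics/w14.png

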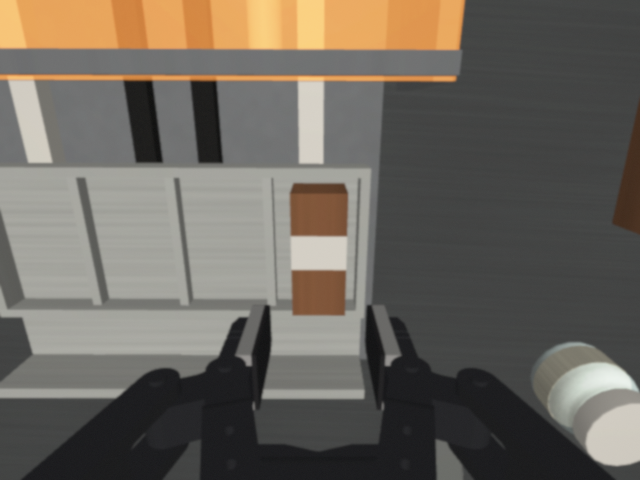

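View pics/s14.png

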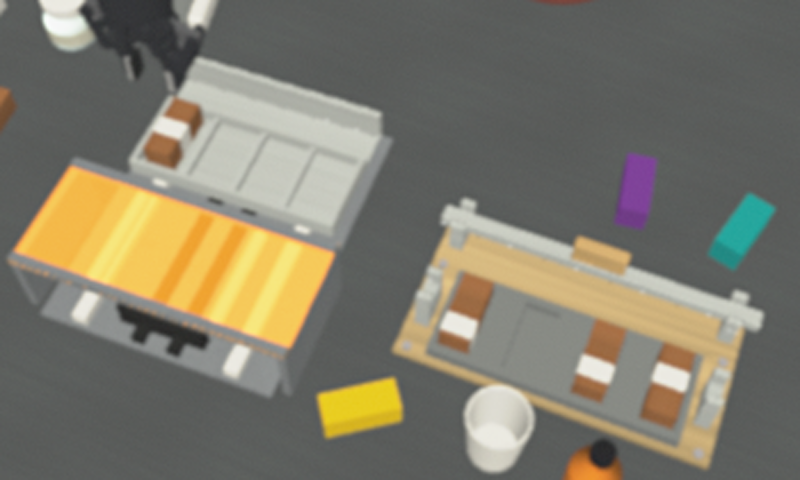

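Run:
```python
from h import *
im,cm=cam("wrist","w15"); print(pose()[0])
P=ray(cm,[(291,192),(347,192),(345,315),(292,315)],.059);print(P,P.mean(0))
print(ray(cm,[(318,303)],.035), ray(cm,[(318,312)],.042))
delta([.598,.0975,.28],-88.7)
```

```text
[ 0.52267871 -0.30109882  0.31031463]
[[ 0.56398349 -0.2870825   0.059     ]
 [ 0.56564364 -0.32021544  0.059     ]
 [ 0.48355605 -0.32513527  0.059     ]
 [ 0.48188667 -0.2901044   0.059     ]] [ 0.52376746 -0.3056344   0.059     ]
[[ 0.47900071 -0.30764082  0.035     ]] [[ 0.47554337 -0.30776957  0.042     ]]
shift cm [-39.43   2.91   9.55] rot [-0.0054  0.0286  0.0043]
```

```bash
python3 -m pendant '[[-4.5,0,1,0,0,0,4],[-9,0,2,0,0,0,4],[-13.5,0,3,0,0,0,4],[-18,0,4,0,0,0,4],[-22.5,0,5,0,0.028,0,4]]' ;python3 -m pendant '[[-4.5,0,1,0,0,0,4],[-9,0,2,0,0,0,4],[-13,0,3,0,0,0,4],[-16.5,1,4.6,0,0,0,4],[-16.5,3,4.6,0,0,0,4]]' ; python3 -m pendant '[[0,0,0,0,0,0,4],[0,0,0,0,0,0,4]]'
python3 - <<'E'
from h import *
print(pose()[0],pose()[2]['tool_rot'],pose()[2]['finger_gap'])
cam("wrist","w16");  delta([.598,.0975,.201],-88.7)
E
```

```text
clock: 17.45
tcp_pos: [0.5597, -0.0713, 0.3051]
tool_rot: [-90.1, 0.0, -88.7]
ft_force: [1.0, 0.0, 0.2]
finger_gap: 0.471
clock: 17.95
tcp_pos: [0.6035, 0.0966, 0.2771]
tool_rot: [-89.8, 0.1, -88.4]
ft_force: [0.2, -0.6, 0.9]
finger_gap: 0.469
clock: 18.15
tcp_pos: [0.6017, 0.0926, 0.2748]
tool_rot: [-90.2, -0.0, -88.7]
ft_force: [0.9, -0.6, -0.2]
finger_gap: 0.468
[0.60174022 0.09262786 0.27484792] [-9.01762222e+01 -1.05006809e-02 -8.86700138e+01] 0.46838371352999775
shift cm [-0.53  7.5  -0.4 ] rot [ 0.0009 -0.0001  0.0001]
```

View pics/w16.png

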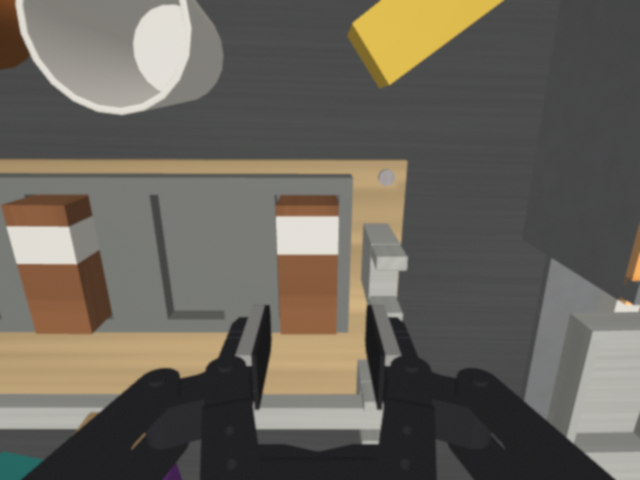

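```bash
python3 -m pendant '[[-0.5,1,-0.4,0,0,0,4],[-0.5,2,-0.4,0,0,0,4],[-0.5,3,-0.4,0,0,0,4],[-0.5,3,-0.4,0,0,0,4],[-0.5,3,-0.4,0,0,0,4]]' ; python3 -m pendant '[[0,0,0,0,0,0,4],[0,0,0,0,0,0,4]]'
python3 - <<'E'
from h import *
print(pose()[0],pose()[2]['tool_rot'],pose()[2]['finger_gap'])
im,cm=cam("wrist","w17");  delta([.598,.0975,.201],-88.7)
for v in (260,320):
  r=im[v,225:380].astype(int); print(v,[(225+i,tuple(r[i])) for i in range(2,153) if abs(r[i+1]-r[i-1]).sum()>50])
E
```

```text
clock: 18.7
tcp_pos: [0.5981, 0.0975, 0.2455]
tool_rot: [-90.1, -0.0, -88.7]
ft_force: [-0.9, -0.2, -0.7]
finger_gap: 0.468
clock: 18.9
tcp_pos: [0.5985, 0.0977, 0.2468]
tool_rot: [-89.9, 0.0, -88.7]
ft_force: [-0.4, 0.2, 0.1]
finger_gap: 0.472
[0.59854865 0.0977011  0.24678667] [-8.99387895e+01  1.51729712e-03 -8.86662073e+01] 0.47182272822385035
shift cm [ 0.02  4.58 -0.06] rot [-0.0011  0.0006 -0.    ]
260 [(280, (np.int64(120), np.int64(125), np.int64(126))), (281, (np.int64(151), np.int64(158), np.int64(160))), (282, (np.int64(188), np.int64(198), np.int64(202))), (283, (np.int64(210), np.int64(219), np.int64(223))), (350, (np.int64(207), np.int64(216), np.int64(220))), (351, (np.int64(180), np.int64(189), np.int64(192))), (352, (np.int64(148), np.int64(154), np.int64(155))), (353, (np.int64(125), np.int64(130), np.int64(130))), (364, (np.int64(115), np.int64(136), np.int64(148))), (375, (np.int64(108), np.int64(142), np.int64(163))), (376, (np.int64(104), np.int64(125), np.int64(139))), (377, (np.int64(100), np.int64(109), np.int64(113)))]
320 [(234, (np.int64(101), np.int64(10
[... 936 characters left out ...]
p.int64(110))), (349, (np.int64(88), np.int64(106), np.int64(133))), (350, (np.int64(105), np.int64(115), np.int64(126))), (360, (np.int64(118), np.int64(127), np.int64(128))), (361, (np.int64(122), np.int64(142), np.int64(152))), (362, (np.int64(126), np.int64(162), np.int64(182))), (364, (np.int64(122), np.int64(165), np.int64(191))), (365, (np.int64(98), np.int64(132), np.int64(153))), (366, (np.int64(64), np.int64(85), np.int64(97))), (367, (np.int64(36), np.int64(43), np.int64(49))), (374, (np.int64(42), np.int64(41), np.int64(42))), (375, (np.int64(66), np.int64(67), np.int64(68))), (376, (np.int64(93), np.int64(94), np.int64(95))), (377, (np.int64(109), np.int64(111), np.int64(112)))]
```

View pics/w17.png

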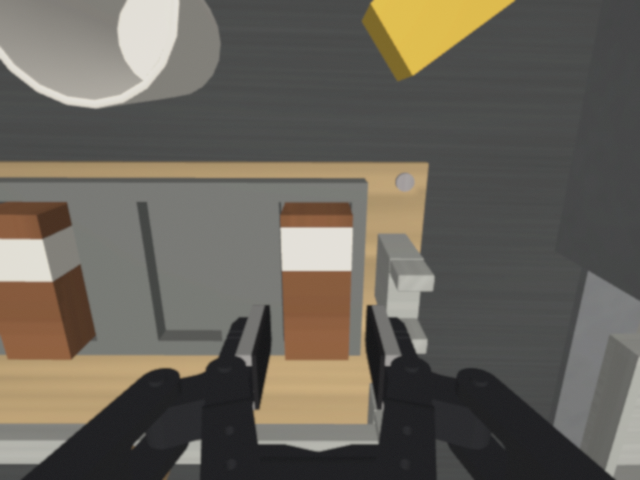

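```bash
python3 -m pendant '[[-0.1,1.5,-0.05,0,0,0,4],[-0.1,3,-0.05,0,0,0,4],[-0.1,4,-0.05,0,0,0,4],[-0.1,4.5,-0.05,0,0,0,4],[-0.1,4.5,-0.05,0,0,0,4]]' ; python3 -m pendant '[[0,0,0,0,0,0,4],[0,0,0,0,0,0,4]]' ; python3 -m pendant '[[0,0,0,0,0,0,2.6],[0,0,0,0,0,0,2.6],[0,0,0,0,0,0,2.6],[0,0,0,0,0,0,2.6]]' 100 ; python3 -m pendant '[[0,-1,0,0,0,0,2.6],[0,-3,0,0,0,0,2.6],[0,-6,0,0,0,0,2.6],[0,-8.5,0,0,0,0,2.6],[0,-8.5,0,0,0,0,2.6]]' 100
python3 - <<'E'
from h import *
cam("wrist","w18");  delta([.5184,-.2385,.275],-87)
E
```

```text
clock: 19.45
tcp_pos: [0.5971, 0.0987, 0.1993]
tool_rot: [-90.2, -0.0, -88.7]
ft_force: [-0.1, -0.0, -0.7]
finger_gap: 0.465
clock: 19.65
tcp_pos: [0.5981, 0.0987, 0.2019]
tool_rot: [-89.9, 0.0, -88.7]
ft_force: [-0.2, 1.1, 0.0]
finger_gap: 0.47
clock: 20.05
tcp_pos: [0.5984, 0.0987, 0.2025]
tool_rot: [-89.9, -0.0, -88.7]
ft_force: [-0.8, 0.2, 6.2]
finger_gap: 0.365
clock: 20.55
tcp_pos: [0.599, 0.0988, 0.2907]
tool_rot: [-89.6, 0.0, -88.7]
ft_force: [0.5, 0.1, -0.3]
finger_gap: 0.37
shift cm [33.53  1.26 -8.77] rot [-0.0038 -0.0291 -0.0001]
```

View pics/w18.png

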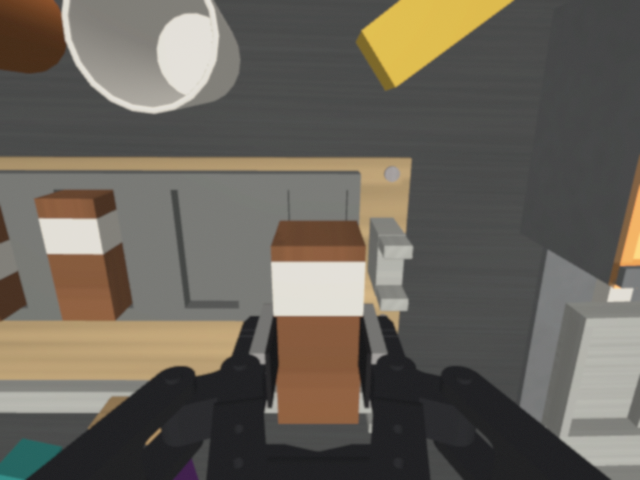

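```bash
python3 -m pendant '[[3,0,-3,0,0,0,2.6],[6,0,-6,0,0,0,2.6],[10,0,-8,0,0,0,2.6],[14,0,-8.7,0,-0.015,0,2.6],[18,0,-8.8,0,-0.029,0,2.6]]' 100;python3 -m pendant '[[4,0,0,0,0,0,2.6],[8,0,0,0,0,0,2.6],[12,0,0,0,0,0,2.6],[15,0.8,0,0,0,0,2.6],[15,0.8,0,0,0,0,2.6]]' 100;python3 -m pendant '[[0,0,0,0,0,0,2.6],[0,0,0,0,0,0,2.6],[0,0,0,0,0,0,2.6]]' 100
python3 - <<'E'
from h import *
print(pose()[2]['ft_force'],pose()[2]['finger_gap'])
cam("wrist","w19");im,_=cam("scene"); cv2.imwrite("pics/s19.png",cv2.resize(im[150:360,150:500],(800,480),interpolation=cv2.INTER_CUBIC))
delta([.5184,-.2385,.2175],-87)
E
```

```text
clock: 21.1
tcp_pos: [0.5118, -0.0841, 0.2833]
tool_rot: [-90.2, 0.1, -86.9]
ft_force: [1.0, 0.4, -0.8]
finger_gap: 0.369
clock: 21.6
tcp_pos: [0.5206, -0.2357, 0.2748]
tool_rot: [-90.3, 0.1, -87.2]
ft_force: [0.1, 0.6, -1.6]
finger_gap: 0.372
clock: 21.9
tcp_pos: [0.5217, -0.2319, 0.2777]
tool_rot: [-90.0, 0.0, -86.9]
ft_force: [0.1, 0.4, -1.0]
finger_gap: 0.371
[ 0.09617478  0.42568047 -1.0227125 ] 0.37131812519666046
shift cm [ 0.62  6.07 -0.38] rot [-0.      0.0014 -0.0001]
```

View pics/w19.png

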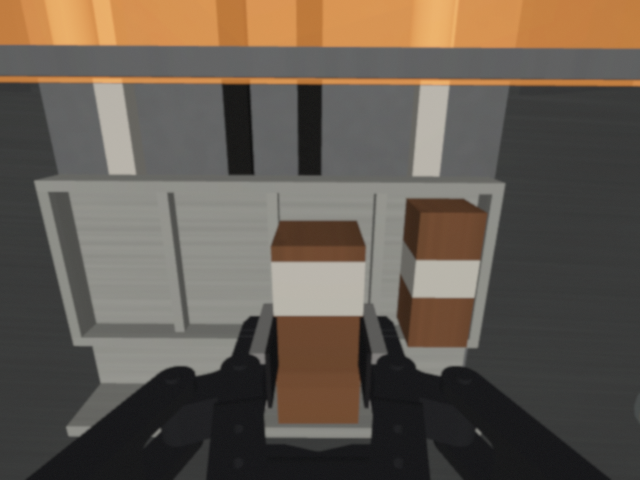

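View pics/s19.png

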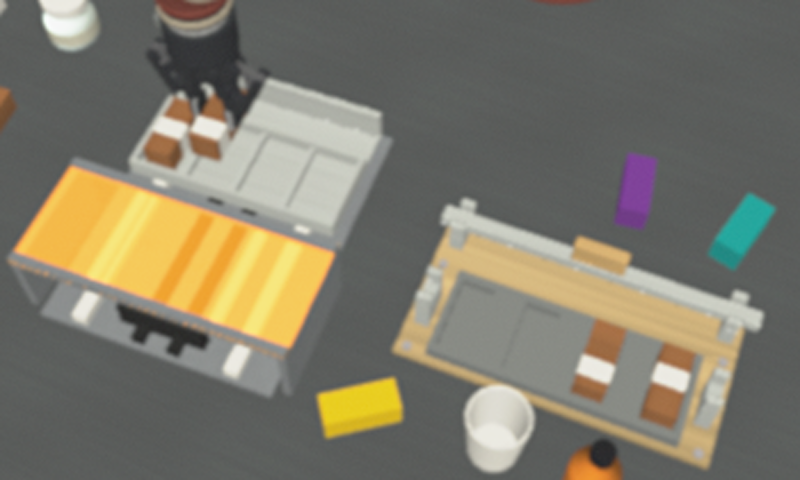

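```bash
python3 -m pendant '[[0.3,1.2,-0.2,0,0,0,2.6],[0.6,2.4,-0.35,0,0,0,2.6],[0.6,3.6,-0.35,0,0,0,2.6],[0.6,4.8,-0.35,0,0,0,2.6],[0.6,4.8,-0.35,0,0,0,2.6]]' 100;python3 -m pendant '[[0,0.6,0,0,0,0,2.6],[0,1.1,0,0,0,0,2.6],[0,1.1,0,0,0,0,2.6],[0,1.1,0,0,0,0,2.6]]' 100
python3 - <<'E'
from h import *
print(pose()[0],pose()[2]['ft_force'],pose()[2]['finger_gap'])
cam("wrist","w20"); delta([.5184,-.2385,.2175],-87)
E
```

```text
clock: 22.5
tcp_pos: [0.5175, -0.2387, 0.2269]
tool_rot: [-90.3, 0.2, -87.0]
ft_force: [0.6, -0.0, -0.9]
finger_gap: 0.367
clock: 22.9
tcp_pos: [0.5187, -0.2393, 0.2193]
tool_rot: [-90.0, -0.0, -87.0]
ft_force: [0.9, 0.3, -0.9]
finger_gap: 0.371
[ 0.51872411 -0.23929956  0.21934961] [ 0.88897154  0.3310229  -0.91785879] 0.3710706546244353
shift cm [-0.09  0.21 -0.03] rot [-0.0006 -0.0001  0.0004]
```

View pics/w20.png

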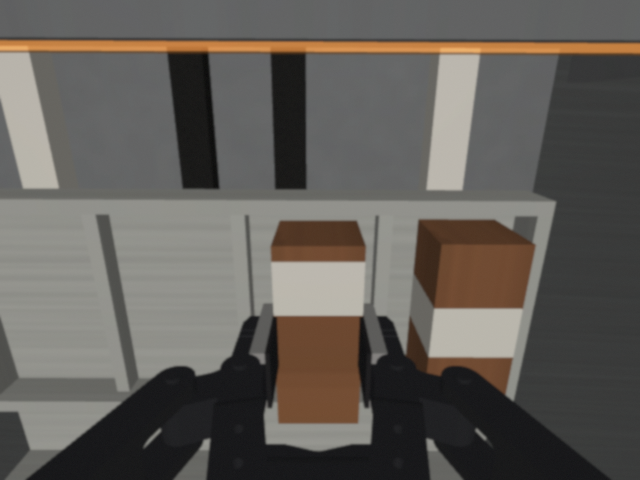

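```bash
python3 -m pendant '[[0,0.2,0,0,0,0,2.6],[0,0.2,0,0,0,0,2.6],[0,0.2,0,0,0,0,4],[0,0.2,0,0,0,0,4],[0,0.2,0,0,0,0,4]]' ;python3 -m pendant '[[0,-1,0,0,0,0,4],[0,-3,0,0,0,0,4],[0,-6,0,0,0,0,4],[0,-9,0,0,0,0,4.6],[0,-9,0,0,0,0,4.6]]'
python3 - <<'E'
from h import *
print(pose()[0],pose()[2]['ft_force'],pose()[2]['finger_gap'])
cam("wrist","w21"); im,_=cam("scene"); cv2.imwrite("pics/s21.png",cv2.resize(im[150:360,150:500],(800,480),interpolation=cv2.INTER_CUBIC)); delta([.595,.2443,.27],-88.7)
E
```

```text
clock: 23.45
tcp_pos: [0.5187, -0.2393, 0.2174]
tool_rot: [-90.0, -0.0, -87.0]
ft_force: [0.5, -0.6, 0.6]
finger_gap: 0.468
clock: 23.95
tcp_pos: [0.5202, -0.2402, 0.3138]
tool_rot: [-89.5, -0.4, -87.0]
ft_force: [-0.0, -0.3, -0.3]
finger_gap: 0.533
[ 0.52015578 -0.24017986  0.31380075] [-0.02991276 -0.344957   -0.27149236] 0.5334641025715257
shift cm [-47.91   3.83  10.12] rot [-0.0024  0.0296  0.0017]
```

View pics/w21.png

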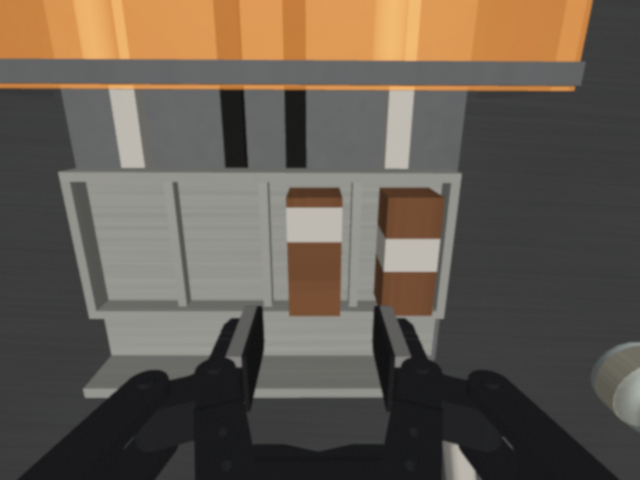

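View pics/s21.png

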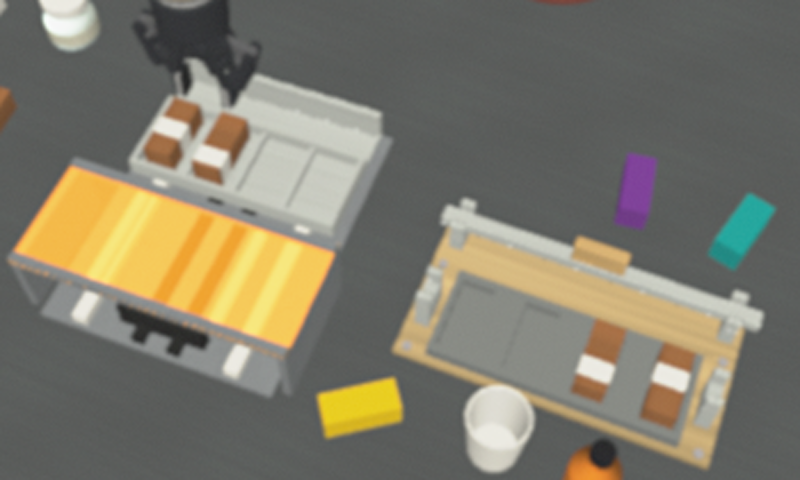

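Two blanks are seated in compartments 1 and 2 from the right. On to the third.

```bash
python3 -m pendant '[[-4.5,0,1,0,0,0,4.6],[-9,0,2,0,0,0,4.6],[-13.5,0,3,0,0,0,4.6],[-18,0,4,0,0,0,4.6],[-22.5,0,5,0,0.029,0,4.6]]' ;python3 -m pendant '[[-4.5,0,1,0,0,0,4.6],[-9,0,2,0,0,0,4.6],[-13.5,0,3,0,0,0,4.6],[-18,0.5,4,0,0,0,4.6],[-22,1,4.4,0,0,0,4.6]]' ; python3 -m pendant '[[-2.4,1,0,0,0,0,4.6],[-2.4,3,0,0,0,0,4.6],[-2.4,3,0,0,0,0,4.6],[-2.4,3,0,0,0,0,4.6],[-2.4,3,0,0,0,0,4.6]]'
python3 - <<'E'
from h import *
print(pose()[0],pose()[2]['tool_rot'],pose()[2]['finger_gap'])
cam("wrist","w22");  delta([.595,.2443,.25],-88.7)
E
```

```text
clock: 24.55
tcp_pos: [0.5561, -0.0101, 0.3055]
tool_rot: [-90.2, 0.0, -88.7]
ft_force: [0.8, 0.7, 0.3]
finger_gap: 0.538
clock: 25.05
tcp_pos: [0.5954, 0.2112, 0.2955]
tool_rot: [-90.1, -0.0, -88.6]
ft_force: [0.7, -0.4, -0.8]
finger_gap: 0.542
clock: 25.55
tcp_pos: [0.5953, 0.2324, 0.2676]
tool_rot: [-90.0, 0.0, -88.7]
ft_force: [-0.1, -0.1, -0.0]
finger_gap: 0.534
[0.59530299 0.23239809 0.26759726] [-8.99827931e+01  2.36470786e-04 -8.87166531e+01] 0.5335447637118551
shift cm [-1.19  1.81 -0.02] rot [-0.0012 -0.0004 -0.0003]
```

View pics/w22.png

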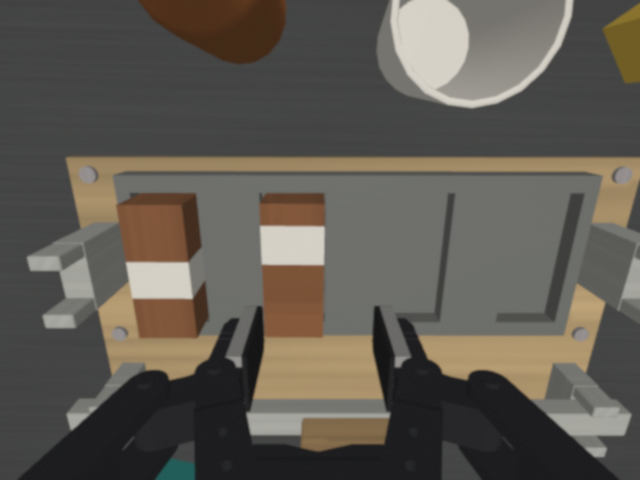

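```bash
python3 -m pendant '[[-0.7,1,0,0,0,0,4.6],[-1.25,2,0,0,0,0,4.6],[-1.25,2.5,0,0,0,0,4.6],[-1.25,2.5,0,0,0,0,4.6],[-1.25,2.5,0,0,0,0,4.6]]' ; python3 -m pendant '[[0,0,0,0,0,0,4.6],[0,0,0,0,0,0,4.6]]'
python3 - <<'E'
from h import *
print(pose()[0],pose()[2]['tool_rot'],pose()[2]['finger_gap'])
im,cm=cam("wrist","w23");  delta([.595,.2443,.202],-88.7)
for v in (225,330):
  r=im[v,225:380].astype(int); print(v,[225+i for i in range(2,153) if abs(r[i+1]-r[i-1]).sum()>40])
r=im[180:380,310].astype(int); print([180+i for i in range(2,198) if abs(r[i+1]-r[i-1]).sum()>40])
E
```

```text
clock: 26.1
tcp_pos: [0.5947, 0.2455, 0.2417]
tool_rot: [-90.0, -0.0, -88.7]
ft_force: [0.3, -0.5, 0.3]
finger_gap: 0.541
clock: 26.3
tcp_pos: [0.595, 0.2455, 0.2427]
tool_rot: [-90.0, 0.0, -88.7]
ft_force: [-0.4, 0.3, 0.1]
finger_gap: 0.538
[0.59500627 0.24545622 0.24268568] [-8.99514705e+01  1.19335459e-02 -8.86731613e+01] 0.5381496595719955
shift cm [ 0.12  4.07 -0.  ] rot [-0.0008  0.0005 -0.0002]
225 [277, 278, 279, 280, 353, 354]
330 [233, 234, 235, 236, 248, 249, 250, 251, 262, 263, 264, 265, 281, 282, 283, 349, 350, 371, 372, 373, 374]
[182, 183, 184, 202, 203, 204, 216, 217, 239, 240, 241, 242, 243, 282, 283, 284, 285, 286, 363, 364, 365]
```

```bash
python3 -m pendant '[[0,1.5,0,0,0,0,4.6],[0,3,0,0,0,0,4.6],[0,4.1,0,0,0,0,4.6],[0,4.1,0,0,0,0,4.6],[0,4.1,0,0,0,0,4.6]]' ; python3 -m pendant '[[0,0,0,0,0,0,2.6],[0,0,0,0,0,0,2.6],[0,0,0,0,0,0,2.6],[0,0,0,0,0,0,2.6],[0,0,0,0,0,0,2.6]]' 100 ; python3 -m pendant '[[0,-1,0,0,0,0,2.6],[0,-3,0,0,0,0,2.6],[0,-6,0,0,0,0,2.6],[0,-8.5,0,0,0,0,2.6],[0,-8.5,0,0,0,0,2.6]]' 100
python3 - <<'E'
from h import *
cam("wrist","w24");  delta([.5152,-.1765,.28],-87)
E
```

```text
clock: 26.85
tcp_pos: [0.5945, 0.2454, 0.2001]
tool_rot: [-90.1, -0.0, -88.7]
ft_force: [-0.2, -0.3, 0.5]
finger_gap: 0.541
clock: 27.35
tcp_pos: [0.5952, 0.2456, 0.2021]
tool_rot: [-89.9, 0.0, -88.7]
ft_force: [0.3, -0.1, 2.9]
finger_gap: 0.367
clock: 27.85
tcp_pos: [0.5961, 0.2459, 0.2912]
tool_rot: [-89.6, 0.1, -88.7]
ft_force: [0.6, 0.3, -0.9]
finger_gap: 0.372
shift cm [42.02  0.78 -9.  ] rot [-0.0041 -0.029  -0.001 ]
```

View pics/w24.png

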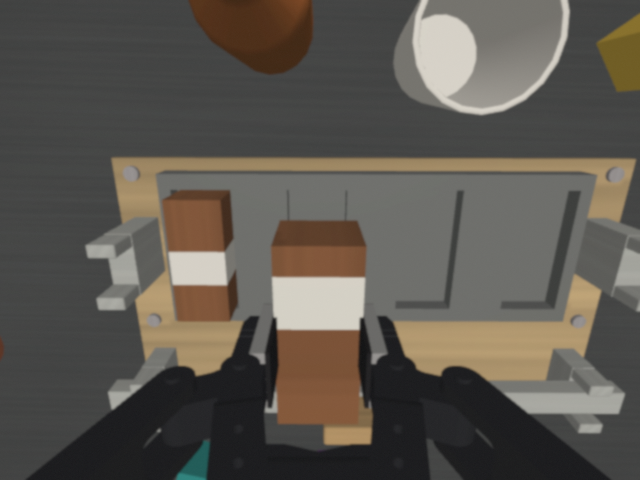

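```bash
python3 -m pendant '[[4.5,0,-2,0,0,0,2.6],[9,0,-4,0,0,0,2.6],[13.5,0,-6,0,0,0,2.6],[18,0,-8,0,0,0,2.6],[22,0,-9,0,-0.029,0,2.6]]' 100;python3 -m pendant '[[4.5,0,0,0,0,0,2.6],[9,0,0,0,0,0,2.6],[13.5,0,0,0,0,0,2.6],[17.5,0.8,0,0,0,0,2.6],[19.8,0.8,0.2,0,0,0,2.6]]' 100;python3 -m pendant '[[0,0.5,0,0,0,0,2.6],[0,1,0,0,0,0,2.6],[0,1,0,0,0,0,2.6]]' 100
python3 - <<'E'
from h import *
print(pose()[2]['ft_force'],pose()[2]['finger_gap'])
cam("wrist","w25");im,_=cam("scene"); cv2.imwrite("pics/s25.png",cv2.resize(im[150:360,150:500],(800,480),interpolation=cv2.INTER_CUBIC))
delta([.5152,-.1765,.2171],-87)
E
```

```text
clock: 28.4
tcp_pos: [0.5075, 0.022, 0.2834]
tool_rot: [-90.3, 0.0, -87.0]
ft_force: [0.3, 0.2, -1.2]
finger_gap: 0.367
clock: 28.9
tcp_pos: [0.5208, -0.1764, 0.2749]
tool_rot: [-90.3, 0.1, -87.2]
ft_force: [0.4, 0.5, -1.0]
finger_gap: 0.371
clock: 29.2
tcp_pos: [0.5214, -0.1729, 0.2657]
tool_rot: [-90.2, 0.1, -87.0]
ft_force: [-0.6, 0.4, -1.1]
finger_gap: 0.368
[-0.64055773  0.39485919 -1.11369968] 0.3684766102507192
shift cm [ 0.33  5.01 -0.69] rot [ 0.0015  0.0015 -0.001 ]
```

View pics/w25.png

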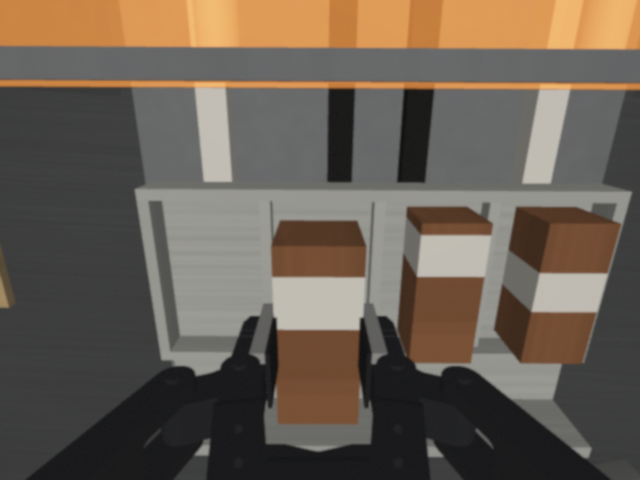

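View pics/s25.png

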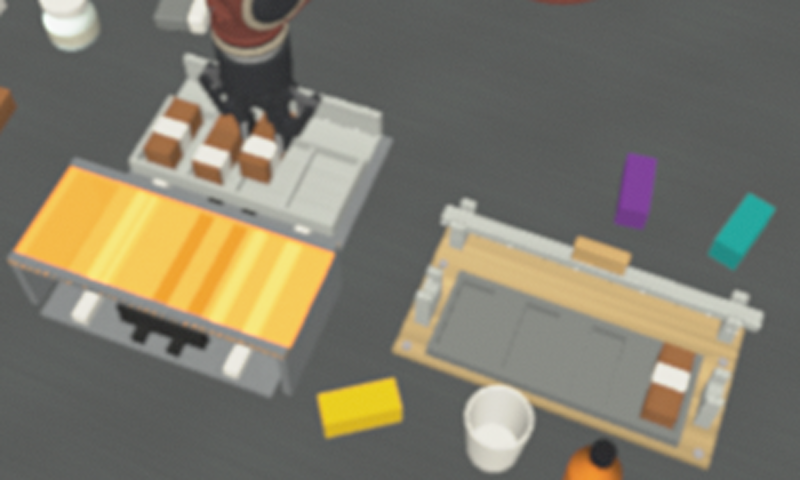

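```bash
python3 -m pendant '[[0.2,1,-0.4,0,0,0,2.6],[0.33,2,-0.7,0,0,0,2.6],[0.33,3,-0.7,0,0,0,2.6],[0.33,4,-0.7,0,0,0,2.6],[0.33,4,-0.7,0,0,0,2.6]]' 100;python3 -m pendant '[[0,0.4,0,0,0,0,2.6],[0,0.7,0,0,0,0,2.6],[0,0.7,0,0,0,0,2.6],[0,0.7,0,0,0,0,2.6]]' 100
python3 - <<'E'
from h import *
print(pose()[0],pose()[2]['ft_force'],pose()[2]['finger_gap'])
cam("wrist","w26"); delta([.5152,-.1765,.2171],-87)
E
```

```text
clock: 29.8
tcp_pos: [0.5146, -0.1774, 0.2257]
tool_rot: [-90.2, 0.1, -87.0]
ft_force: [-0.0, 0.3, -0.9]
finger_gap: 0.371
clock: 30.2
tcp_pos: [0.5156, -0.1779, 0.2214]
tool_rot: [-90.0, -0.0, -87.0]
ft_force: [-0.6, -0.2, -1.6]
finger_gap: 0.372
[ 0.51560887 -0.17790638  0.22141247] [-0.58224307 -0.20053167 -1.56783851] 0.37168609779496786
shift cm [-0.14  0.44 -0.04] rot [-0.0006 -0.0001  0.0003]
```

View pics/w26.png

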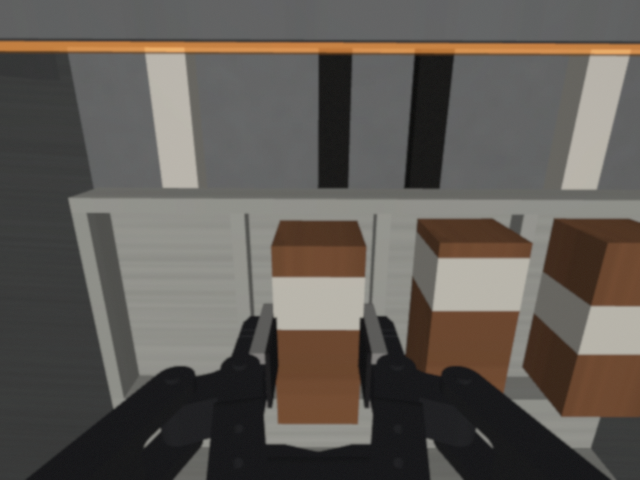

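```bash
python3 -m pendant '[[-0.12,0.25,0,0,0,0,2.6],[-0.12,0.44,0,0,0,0,2.6],[-0.12,0.44,0,0,0,0,2.6],[-0.12,0.44,0,0,0,0,2.6]]' 100; python3 -m pendant '[[0,0,0,0,0,0,4],[0,0,0,0,0,0,4],[0,0,0,0,0,0,4]]' ;python3 -m pendant '[[0,-1,0,0,0,0,4],[0,-3,0,0,0,0,4],[0,-6,0,0,0,0,4],[0,-9,0,0,0,0,4],[0,-9,0,0,0,0,4]]'
python3 - <<'E'
from h import *
cam("wrist","w27"); im,_=cam("scene"); cv2.imwrite("pics/s27.png",cv2.resize(im[150:360,150:500],(800,480),interpolation=cv2.INTER_CUBIC)); delta([.593,.3175,.27],-88.7)
E
```

```text
clock: 30.65
tcp_pos: [0.5156, -0.1767, 0.2171]
tool_rot: [-90.0, -0.0, -87.0]
ft_force: [0.4, -0.8, 1.0]
finger_gap: 0.37
clock: 30.95
tcp_pos: [0.5153, -0.1766, 0.2167]
tool_rot: [-90.0, -0.0, -87.0]
ft_force: [-0.0, 0.2, -0.5]
finger_gap: 0.469
clock: 31.45
tcp_pos: [0.517, -0.1774, 0.3131]
tool_rot: [-89.5, -0.3, -87.0]
ft_force: [-0.2, -0.9, 0.4]
finger_gap: 0.471
shift cm [-48.96   3.79  10.3 ] rot [-0.0024  0.0297  0.0013]
```

View pics/w27.png

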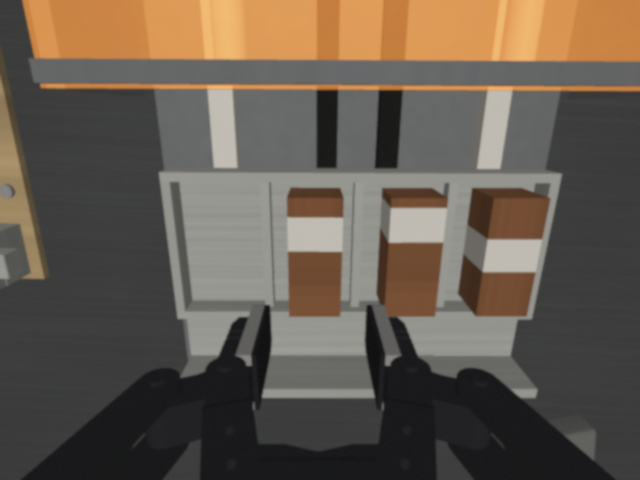

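View pics/s27.png

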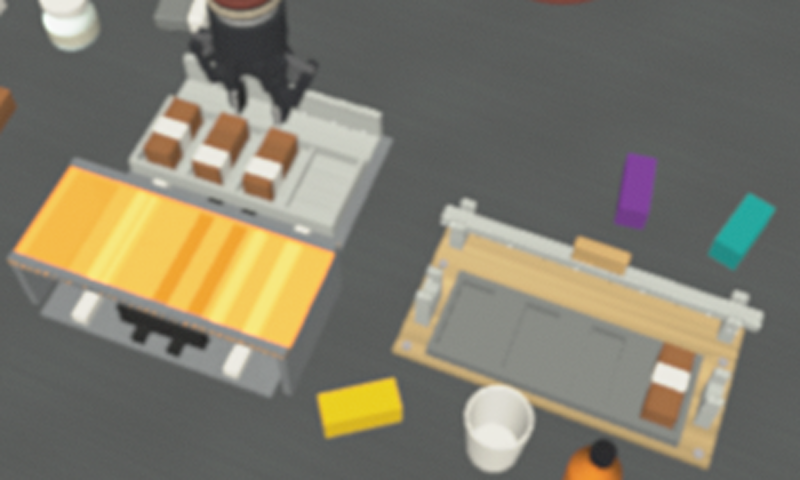

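Three in. Fourth blank (y ≈ 0.318, next to the fork: opening 4.0).

```bash
python3 -m pendant '[[-4.5,0,1,0,0,0,4],[-9,0,2,0,0,0,4],[-13.5,0,3,0,0,0,4],[-18,0,4,0,0,0,4],[-22.5,0,5,0,0.029,0,4]]' ;python3 -m pendant '[[-4.5,0,1,0,0,0,4],[-9,0,2,0,0,0,4],[-13.5,0,3,0,0,0,4],[-18,0.5,4,0,0,0,4],[-22,1,4,0,0,0,4]]' ; python3 -m pendant '[[-3,1,0,0,0,0,4],[-4,3,0,0,0,0,4],[-4,4,0,0,0,0,4],[-4,4,0,0,0,0,4],[-4,4,0,0,0,0,4]]' ; python3 -m pendant '[[0,0,0,0,0,0,4],[0,0,0,0,0,0,4]]'
python3 - <<'E'
from h import *
print(pose()[0],pose()[2]['tool_rot'],pose()[2]['finger_gap'])
cam("wrist","w28");  delta([.593,.3175,.25],-88.7)
E
```

```text
clock: 32.05
tcp_pos: [0.5529, 0.0525, 0.3051]
tool_rot: [-90.2, 0.0, -88.7]
ft_force: [0.3, 0.2, -0.1]
finger_gap: 0.468
clock: 32.55
tcp_pos: [0.5884, 0.2736, 0.295]
tool_rot: [-90.1, -0.0, -88.6]
ft_force: [0.4, -0.7, 0.8]
finger_gap: 0.466
clock: 33.05
tcp_pos: [0.5875, 0.3106, 0.2561]
tool_rot: [-90.1, -0.0, -88.7]
ft_force: [0.4, 0.9, 0.3]
finger_gap: 0.468
clock: 33.25
tcp_pos: [0.5881, 0.3109, 0.2581]
tool_rot: [-89.9, 0.0, -88.7]
ft_force: [0.2, 0.3, 0.4]
finger_gap: 0.468
[0.58805824 0.3109096  0.25806942] [-8.98976205e+01  3.66337593e-02 -8.87304930e+01] 0.46813510489251026
shift cm [-0.64  0.8   0.51] rot [-0.0017 -0.0004 -0.0006]
```

View pics/w28.png

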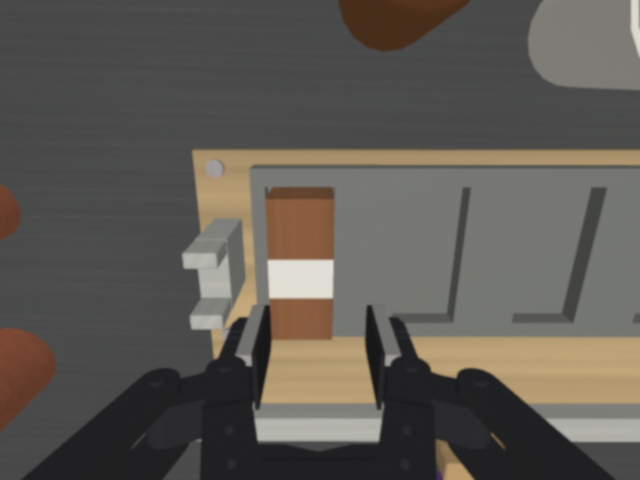

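```bash
python3 -m pendant '[[-0.4,0.5,0.3,0,0,0,4],[-0.75,1,0.5,0,0,0,4],[-0.75,1,0.5,0,0,0,4],[-0.75,1,0.5,0,0,0,4],[-0.75,1,0.5,0,0,0,4]]'
python3 - <<'E'
from h import *
print(pose()[0],pose()[2]['tool_rot'],pose()[2]['finger_gap'])
im,cm=cam("wrist","w29");  delta([.593,.318,.202],-88.7)
P=[]
for v in (230,255,290,325):
  r=im[v,240:375].astype(int); e=[240+i for i in range(2,133) if abs(r[i+1]-r[i-1]).sum()>40];print(v,e)
E
```

```text
clock: 33.8
tcp_pos: [0.5923, 0.3192, 0.2466]
tool_rot: [-90.0, -0.0, -88.7]
ft_force: [0.6, 1.0, -0.5]
finger_gap: 0.468
[0.59230298 0.31924236 0.24664956] [-9.00126705e+01 -6.44971809e-03 -8.86567665e+01] 0.46790310051507306
shift cm [0.12 4.48 0.06] rot [-0.0001  0.0007  0.    ]
230 [263, 264, 277, 278, 279, 280, 351, 352]
255 [252, 253, 254, 264, 265, 266, 278, 279, 280, 281, 350, 351]
290 [242, 254, 255, 256, 266, 267, 280, 281, 282, 283, 348, 349, 350, 351, 352]
325 [243, 244, 245, 246, 257, 258, 259, 260, 261, 269, 270, 271, 272, 281, 282, 283, 348, 349, 364, 365, 366, 367]
```

View pics/w29.png

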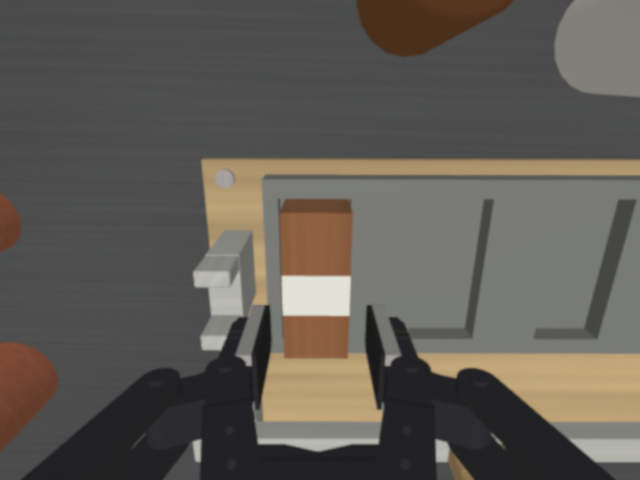

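```bash
python3 -m pendant '[[0,1.5,0.05,0,0,0,4],[0,3,0.05,0,0,0,4],[0,4,0.05,0,0,0,4],[0,4.45,0.05,0,0,0,4],[0,4.45,0.05,0,0,0,4]]' ; python3 -m pendant '[[0,0,0,0,0,0,4],[0,0,0,0,0,0,4],[0,0,0,0,0,0,2.6],[0,0,0,0,0,0,2.6],[0,0,0,0,0,0,2.6]]' 100 ; python3 -m pendant '[[0,0,0,0,0,0,2.6],[0,0,0,0,0,0,2.6]]' 100;  python3 -m pendant '[[0,-1,0,0,0,0,2.6],[0,-3,0,0,0,0,2.6],[0,-6,0,0,0,0,2.6],[0,-8.5,0,0,0,0,2.6],[0,-8.5,0,0,0,0,2.6]]' 100
python3 - <<'E'
from h import *
cam("wrist","w30");  delta([.5119,-.1148,.28],-87)
E
```

```text
clock: 34.35
tcp_pos: [0.5923, 0.3189, 0.2004]
tool_rot: [-90.2, -0.1, -88.7]
ft_force: [-0.1, 0.6, -0.4]
finger_gap: 0.471
clock: 34.85
tcp_pos: [0.5934, 0.3194, 0.2038]
tool_rot: [-89.9, 0.1, -88.7]
ft_force: [-0.1, 0.9, 4.7]
finger_gap: 0.365
clock: 35.05
tcp_pos: [0.5934, 0.3194, 0.2037]
tool_rot: [-89.9, 0.0, -88.7]
ft_force: [0.3, -0.5, 5.4]
finger_gap: 0.37
clock: 35.55
tcp_pos: [0.594, 0.3196, 0.2923]
tool_rot: [-89.6, 0.1, -88.7]
ft_force: [1.0, -0.1, 1.0]
finger_gap: 0.367
shift cm [43.21  0.87 -9.15] rot [-0.0037 -0.029  -0.0012]
```

View pics/w30.png

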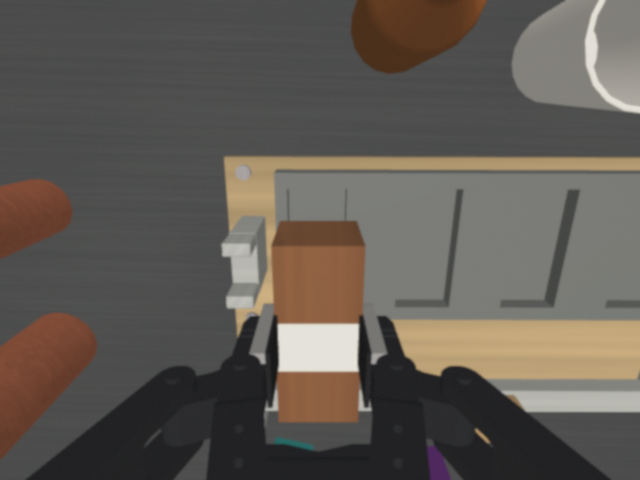

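```bash
python3 -m pendant '[[4.5,0,-2,0,0,0,2.6],[9,0,-4,0,0,0,2.6],[13.5,0,-6,0,0,0,2.6],[18,0,-8,0,0,0,2.6],[22,0,-9,0,-0.029,0,2.6]]' 100;python3 -m pendant '[[4.5,0,0,0,0,0,2.6],[9,0,0,0,0,0,2.6],[13.5,0,-0.2,0,0,0,2.6],[17.5,0.8,-0.5,0,0,0,2.6],[21.1,0.8,-0.5,0,0,0,2.6]]' 100;python3 -m pendant '[[0,0.5,0,0,0,0,2.6],[0,1,0,0,0,0,2.6],[0,1,0,0,0,0,2.6],[0,1,0,0,0,0,2.6]]' 100
python3 - <<'E'
from h import *
print(pose()[2]['ft_force'],pose()[2]['finger_gap'])
cam("wrist","w31");im,_=cam("scene"); cv2.imwrite("pics/s31.png",cv2.resize(im[150:360,150:500],(800,480),interpolation=cv2.INTER_CUBIC))
delta([.5119,-.1148,.2187],-87)
E
```

```text
clock: 36.1
tcp_pos: [0.5054, 0.0955, 0.2844]
tool_rot: [-90.3, -0.0, -86.9]
ft_force: [0.6, -0.1, 0.4]
finger_gap: 0.37
clock: 36.6
tcp_pos: [0.5123, -0.1154, 0.276]
tool_rot: [-90.3, 0.1, -87.1]
ft_force: [0.2, 0.5, -1.0]
finger_gap: 0.37
clock: 37.0
tcp_pos: [0.5137, -0.1127, 0.2683]
tool_rot: [-90.1, 0.1, -86.9]
ft_force: [0.3, -0.1, 0.0]
finger_gap: 0.365
[ 0.27837515 -0.07730487  0.02001509] 0.36508920619555046
shift cm [ 0.19  5.05 -0.22] rot [ 0.0002  0.0016 -0.0001]
```

View pics/w31.png

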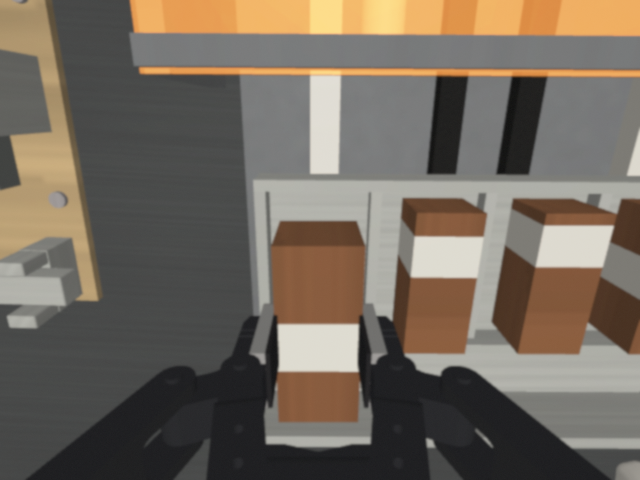

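View pics/s31.png

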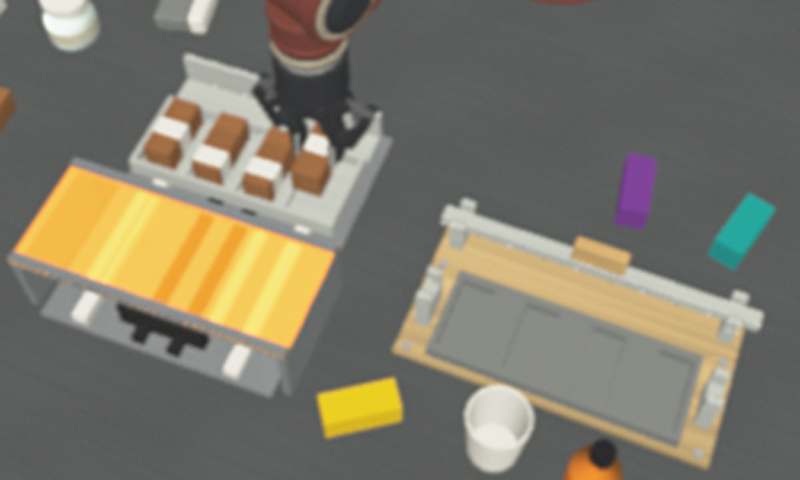

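```bash
python3 -m pendant '[[0.15,1,-0.2,0,0,0,2.6],[0.15,2,-0.2,0,0,0,2.6],[0.15,3,-0.2,0,0,0,2.6],[0.15,4,-0.2,0,0,0,2.6],[0.15,4,-0.2,0,0,0,2.6]]' 100;python3 -m pendant '[[0,0.4,0,0,0,0,2.6],[0,0.8,0,0,0,0,2.6],[0,0.8,0,0,0,0,2.6],[0,0.8,0,0,0,0,2.6]]' 100
python3 - <<'E'
from h import *
print(pose()[0],pose()[2]['ft_force'],pose()[2]['finger_gap'])
cam("wrist","w32"); delta([.5119,-.1148,.2187],-87)
E
```

```text
clock: 37.6
tcp_pos: [0.5112, -0.1151, 0.2268]
tool_rot: [-90.2, 0.1, -87.0]
ft_force: [-0.2, -0.3, -1.6]
finger_gap: 0.365
clock: 38.0
tcp_pos: [0.5122, -0.1155, 0.2214]
tool_rot: [-90.0, -0.0, -87.0]
ft_force: [0.3, 0.2, -0.9]
finger_gap: 0.367
[ 0.5121832  -0.11549224  0.221424  ] [ 0.32473823  0.17798793 -0.85926936] 0.3670687533915875
shift cm [-0.07  0.29 -0.03] rot [-0.0005 -0.0001  0.0003]
```

View pics/w32.png

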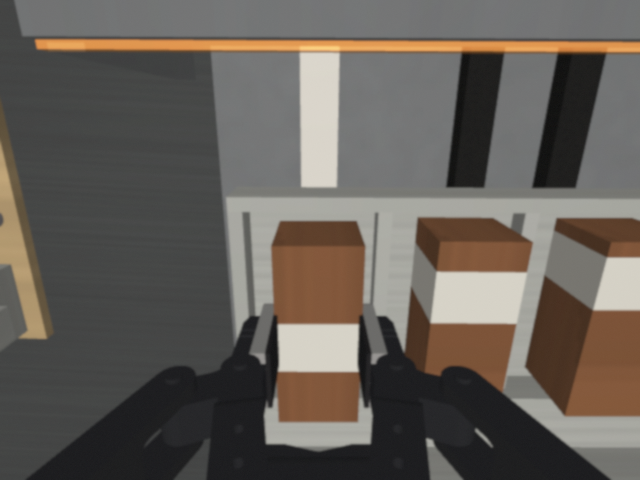

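```bash
python3 -m pendant '[[-0.05,0.15,0,0,0,0,2.6],[-0.05,0.3,0,0,0,0,2.6],[-0.05,0.3,0,0,0,0,2.6],[-0.05,0.3,0,0,0,0,2.6]]' 100; python3 -m pendant '[[0,0,0,0,0,0,4],[0,0,0,0,0,0,4],[0,0,0,0,0,0,4]]' ;python3 -m pendant '[[0,-1,0,0,0,0,4],[0,-3,0,0,0,0,4],[0,-6,0,0,0,0,4],[0,-10,0,0,0,0,3],[2,-14,-4,0,0,0,2]]' ;python3 -m pendant '[[3,0,-4,0,0,0,0],[7,0,-5,0,0,0,0],[7,0,-5,0,0,0,0],[7,0,-5,0,0,0,0],[7,0,-5,0,0,0,0]]' 20
python3 - <<'E'
from h import *
print(pose()[0],pose()[2]['tool_rot'])
im,cm=cam("wrist","w33");  im,_=cam("scene"); cv2.imwrite("pics/s33.png",cv2.resize(im[150:360,150:500],(800,480),interpolation=cv2.INTER_CUBIC)); delta([.37,-.2147,.25],-87)
E
```

```text
clock: 38.45
tcp_pos: [0.5123, -0.115, 0.2188]
tool_rot: [-90.0, -0.0, -87.0]
ft_force: [-0.9, 0.1, 1.0]
finger_gap: 0.369
clock: 38.75
tcp_pos: [0.512, -0.1149, 0.2181]
tool_rot: [-90.0, 0.0, -87.0]
ft_force: [0.1, -0.5, 0.1]
finger_gap: 0.468
clock: 39.25
tcp_pos: [0.4809, -0.1327, 0.355]
tool_rot: [-89.8, -0.1, -86.8]
ft_force: [-0.4, -1.3, 0.3]
finger_gap: 0.234
clock: 39.75
tcp_pos: [0.4336, -0.2053, 0.3518]
tool_rot: [-90.0, 0.0, -87.0]
ft_force: [-0.2, 0.8, -0.7]
finger_gap: 0.003
[ 0.43363397 -0.20532423  0.35176083] [-8.99931352e+01  2.48865473e-02 -8.69694271e+01]
shift cm [ 0.63 10.15 -6.42] rot [ 0.0002  0.0015 -0.0004]
```

View pics/w33.png

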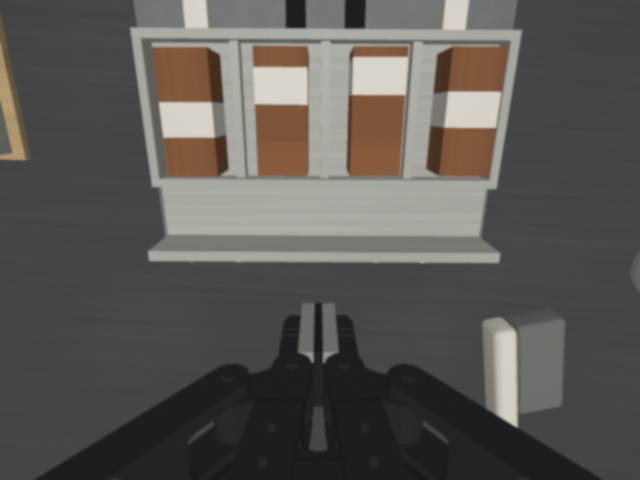

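View pics/s33.png

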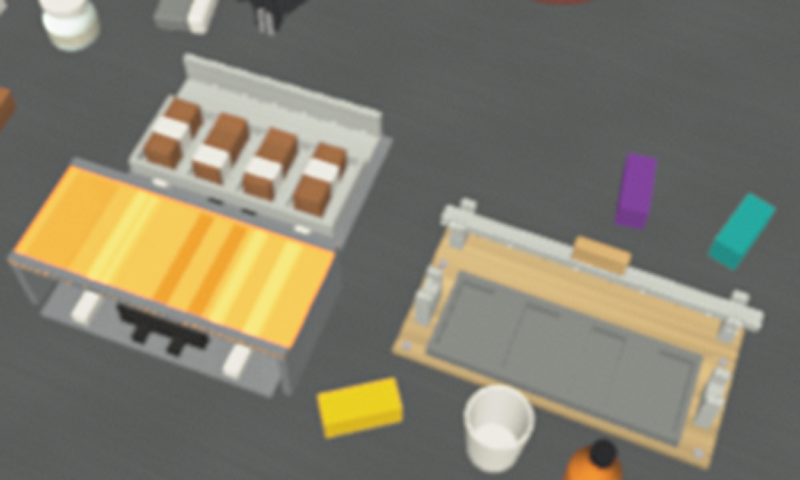

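Run:
```python
from h import *
im,cm=cam("wrist"); print(pose()[0])
W=ray(cm,[(149,261),(499.5,261)],.065);print(W,W.mean(0),np.linalg.norm(W[0]-W[1]));w=W[0]-W[1];print(np.degrees(np.arctan2(-w[0],w[1])))
m=W.mean(0); print(m-.06*np.array([.9986,.0523,0]))
t=m-.045*np.array([.9986,.0523,0]); delta([t[0],t[1],.225],-87)
```

```text
[ 0.43382598 -0.20498941  0.35148028]
[[ 0.4096028  -0.08597801  0.065     ]
 [ 0.4232866  -0.33842607  0.065     ]] [ 0.4164447  -0.21220204  0.065     ] 0.2528186435712528
3.1026486646537674
[ 0.3565287  -0.21534004  0.065     ]
shift cm [ 0.62 12.65 -6.27] rot [ 0.0003  0.0017 -0.0004]
```

```bash
python3 -m pendant '[[0.3,0,-3,0,0,0,0],[0.6,3,-6.3,0,0,0,0],[0.6,7,-6.3,0,0,0,0],[0.6,11,-6.3,0,0,0,0],[0.6,13,-6.3,0,0,0,0]]' 60 ;python3 -m pendant '[[0,0,0,0,0,0,0],[0,0,0,0,0,0,0],[0,0,0,0,0,0,0]]'
python3 - <<'E'
from h import *
p,R,s=pose();print(p,s['tool_rot'],s['ft_force'])
im,cm=cam("wrist","w34"); 
a=np.radians(3.05);ux=np.array([np.cos(a),np.sin(a)]);uy=np.array([-ux[1],ux[0]])
d=p[:2]-np.array([.41644,-.2122]); print("along",d@ux,"lat",d@uy)
E
```

```text
clock: 40.4
tcp_pos: [0.3697, -0.2135, 0.218]
tool_rot: [-90.2, 0.2, -86.9]
ft_force: [0.5, 0.0, -0.3]
finger_gap: -0.001
clock: 40.7
tcp_pos: [0.3717, -0.2155, 0.2235]
tool_rot: [-89.9, -0.1, -87.0]
ft_force: [0.6, 0.1, 0.8]
finger_gap: -0.002
[ 0.37174933 -0.2155255   0.223523  ] [-89.86108147  -0.12859482 -86.96442697] [0.58824153 0.14666241 0.83793179]
along -0.04480430239962308 lat -0.0009429131787220416
```

View pics/w34.png

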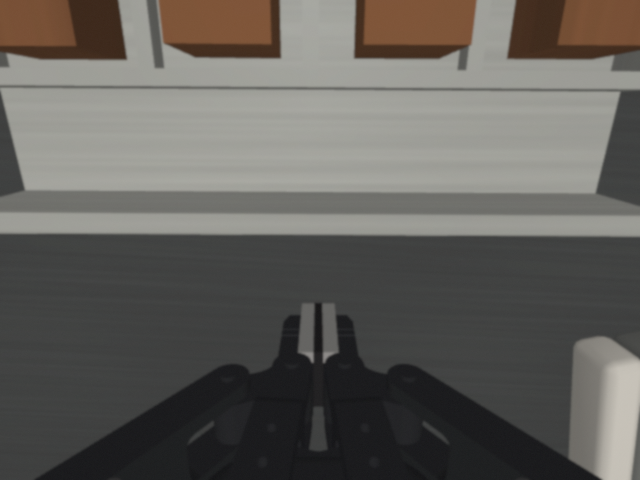

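```bash
python3 -m pendant '[[0,0.2,1,0,0,0,0],[0,0.2,2,0,0,0,0],[0,0.2,3,0,0,0,0],[0,0.2,3.6,0,0,0,0],[0,0.2,4.2,0,0,0,0]]' ;python3 -m pendant '[[0,0,0.7,0,0,0,0],[0,0,1.4,0,0,0,0],[0,0,2.1,0,0,0,0],[0,0,2.8,0,0,0,0],[0,0,3.5,0,0,0,0]]'
python3 - <<'E'
from h import *
p,R,s=pose();print(p,s['tool_rot'],s['ft_force'])
im,cm=cam("wrist","w35");
E
```

```text
clock: 41.25
tcp_pos: [0.4134, -0.2129, 0.2196]
tool_rot: [-90.1, 0.0, -87.0]
ft_force: [-2.8, 0.2, 0.8]
finger_gap: -0.002
clock: 41.75
tcp_pos: [0.4482, -0.211, 0.2195]
tool_rot: [-90.0, 0.0, -87.0]
ft_force: [-2.1, 0.3, 0.9]
finger_gap: -0.002
[ 0.44818402 -0.21102277  0.21947197] [-9.00134369e+01  1.08817446e-02 -8.70026426e+01] [-2.12533024  0.26157021  0.89577753]
```

View pics/w35.png

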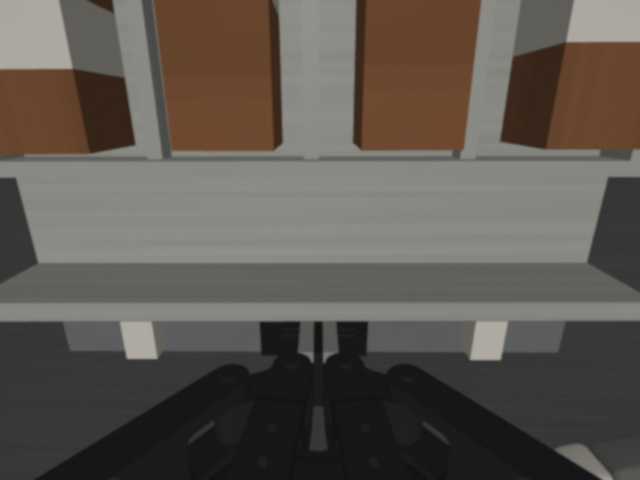

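```bash
python3 -m pendant '[[0,0,0.8,0,0,0,0],[0,0,1.6,0,0,0,0],[0,0,2.4,0,0,0,0],[0,0,3.2,0,0,0,0],[0,0,4,0,0,0,0]]' ;python3 -m pendant '[[0,0,0.7,0,0,0,0],[0,0,1.4,0,0,0,0],[0,0,2.1,0,0,0,0],[0,0,2.8,0,0,0,0],[0,0,3.5,0,0,0,0]]'
python3 - <<'E'
from h import *
p,R,s=pose();print(p,s['tool_rot'],s['ft_force'])
im,cm=cam("wrist","w36");  im,cm=cam("scene","s36"); im,cm=cam("side","d36");
E
```

```text
clock: 42.3
tcp_pos: [0.4883, -0.2089, 0.2194]
tool_rot: [-90.0, 0.0, -87.0]
ft_force: [-1.0, -0.4, -1.6]
finger_gap: -0.002
clock: 42.8
tcp_pos: [0.5231, -0.2071, 0.2194]
tool_rot: [-90.0, 0.0, -87.0]
ft_force: [-1.8, 0.2, -0.8]
finger_gap: -0.001
[ 0.52306742 -0.20713625  0.21944318] [-9.00119266e+01  8.27765671e-03 -8.70079684e+01] [-1.82345669  0.16175893 -0.77050703]
```

View pics/w36.png

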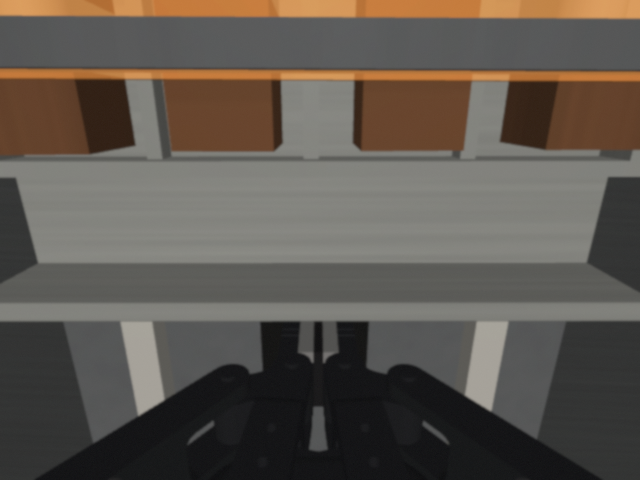

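View pics/s36.png

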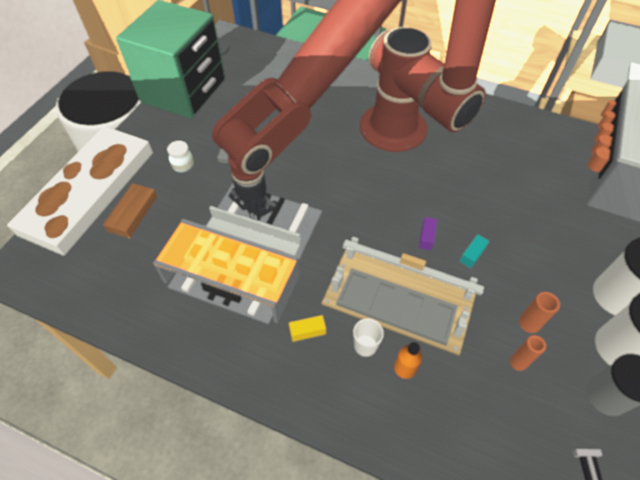

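```bash
python3 - <<'E'
from h import *
im,cm=cam("wrist")
p,R,s=pose()
h=ray(cm,[(318,19)],.096)[0]; w=ray(cm,[(318,318)],.065)[0]; w2=ray(cm,[(318,302)],.065)[0]; hb=ray(cm,[(318,76)],.084)[0]
print(h,hb,w,w2,"gap",h-w)
E
python3 -m pendant '[[0,0,0.4,0,0,0,0],[0,0,0.8,0,0,0,0],[0,0,1.2,0,0,0,0],[0,0,1.6,0,0,0,0],[0,0,2,0,0,0,0]]'
```

```text
[ 0.62672466 -0.2037613   0.096     ] [ 0.61648824 -0.20430827  0.084     ] [ 0.53605512 -0.20856022  0.065     ] [ 0.54265192 -0.20821244  0.065     ] gap [0.09066954 0.00479893 0.031     ]
clock: 43.5
tcp_pos: [0.5429, -0.2062, 0.2197]
tool_rot: [-90.0, -0.0, -87.0]
ft_force: [-2.4, -0.0, 1.6]
finger_gap: 0.0
```

```bash
python3 -m pendant '[[0,0,0.4,0,0,0,0],[0,0,0.7,0,0,0,0],[0,0,1.0,0,0,0,0],[0,0,1.2,0,0,0,0],[0,0,1.4,0,0,0,0]]'; python3 -m pendant '[[0,0,0.2,0,0,0,0],[0,0,0.3,0,0,0,0],[0,0,0.4,0,0,0,0]]'; python3 -m pendant '[[0,0,0.1,0,0,0,0],[0,0,0.2,0,0,0,0],[0,0,0.2,0,0,0,0]]'
```

```text
clock: 44.0
tcp_pos: [0.5567, -0.2054, 0.2196]
tool_rot: [-90.0, 0.0, -87.0]
ft_force: [-2.8, 0.1, 1.5]
finger_gap: 0.003
clock: 44.3
tcp_pos: [0.5606, -0.2052, 0.2196]
tool_rot: [-90.0, 0.0, -87.0]
ft_force: [-1.9, -0.5, 1.4]
finger_gap: -0.002
clock: 44.6
tcp_pos: [0.5626, -0.2051, 0.2196]
tool_rot: [-90.0, -0.0, -87.0]
ft_force: [-0.7, -0.6, 0.6]
finger_gap: -0.004
```

```bash
python3 -m pendant '[[0,0,0.1,0,0,0,0],[0,0,0.2,0,0,0,0],[0,0,0.2,0,0,0,0]]'; python3 -m pendant '[[0,0,0.1,0,0,0,0],[0,0,0.2,0,0,0,0],[0,0,0.2,0,0,0,0]]'; python3 -m pendant '[[0,0,0.1,0,0,0,0],[0,0,0.2,0,0,0,0],[0,0,0.2,0,0,0,0]]'
```

```text
clock: 44.9
tcp_pos: [0.5642, -0.205, 0.2196]
tool_rot: [-90.1, 0.0, -87.0]
ft_force: [-5.6, 0.3, 3.4]
finger_gap: 0.001
clock: 45.2
tcp_pos: [0.5651, -0.205, 0.2196]
tool_rot: [-90.4, 0.1, -87.0]
ft_force: [-12.5, 0.4, 7.9]
finger_gap: -0.004
clock: 45.5
tcp_pos: [0.5661, -0.205, 0.2196]
tool_rot: [-90.7, 0.1, -87.0]
ft_force: [-21.2, 0.4, 14.4]
finger_gap: 0.0
```

```bash
python3 -m pendant '[[0,0,-0.4,0,0,0,0],[0,0,-0.8,0,0,0,0],[0,0,-2,0,0,0,0],[0,0,-4,0,0,0,0],[0,0,-4,0,0,0,0]]'; python3 -m pendant '[[0,-4,0,0,0,0,0],[0,-8,0,0,0,0,0],[0,-12,0,0,0,0,0],[0,-16,0,0,0,0,0],[0,-16,0,0,0,0,0]]'; python3 -m pendant '[[0,0,0,0,0,0,0],[0,0,0,0,0,0,0]]'
python3 - <<'E'
from h import *
p,R,s=pose();print(p,s['tool_rot'],s['ft_force'])
im,cm=cam("wrist","w37");  im,cm=cam("scene"); cv2.imwrite("pics/s37.png",cv2.resize(im[150:360,150:500],(800,480),interpolation=cv2.INTER_CUBIC))
delta([.49,.2087,.34],1.3)
E
```

```text
clock: 46.0
tcp_pos: [0.5268, -0.2066, 0.2188]
tool_rot: [-90.1, 0.1, -87.1]
ft_force: [0.2, 0.9, -0.6]
finger_gap: 0.001
clock: 46.5
tcp_pos: [0.5303, -0.2075, 0.3879]
tool_rot: [-89.3, -0.4, -87.0]
ft_force: [0.3, -0.3, 0.7]
finger_gap: -0.003
clock: 46.7
tcp_pos: [0.5284, -0.2067, 0.378]
tool_rot: [-90.1, 0.1, -87.0]
ft_force: [-1.3, -0.2, -0.2]
finger_gap: 0.002
[ 0.52836001 -0.20665979  0.37803912] [-9.00998280e+01  7.31743970e-02 -8.70009969e+01] [-1.32899256 -0.18429889 -0.22750007]
shift cm [-41.67   3.82  -1.63] rot [ 9.0000e-04 -1.5412e+00 -3.8000e-03]
```

View pics/w37.png

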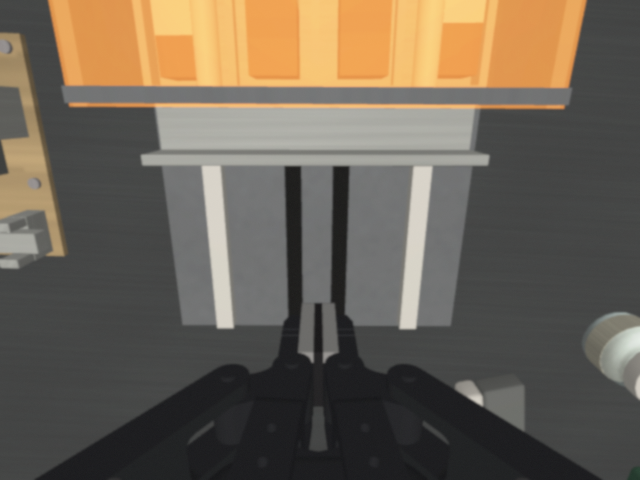

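View pics/s37.png

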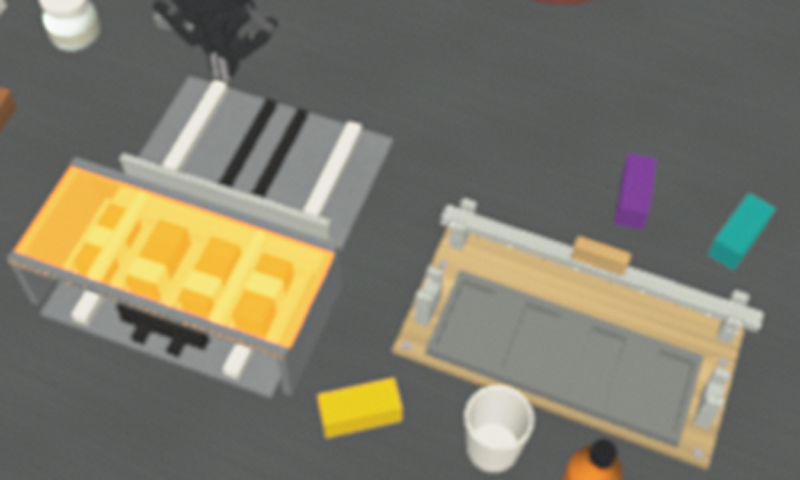

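Run:
```python
from h import *
im,cm=cam("wrist","w38"); print(pose()[0])
w=ray(cm,[(142,164.5),(489,164.5)],.065);w=w.mean(0)
print(w,ray(cm,[(318,107)],.084)[0]-w,[w-ray(cm,[(318,326)],z)[0] for z in (.004,.01)])
delta([.49,.2087,.34],1.3)
```

```text
[ 0.52827394 -0.20667315  0.37744408]
[ 0.57490281 -0.20352943  0.065     ] [3.93880714e-02 7.88108933e-05 1.90000000e-02] [array([0.17228461, 0.01088195, 0.061     ]), array([0.16859251, 0.01069933, 0.055     ])]
shift cm [-41.67   3.83  -1.64] rot [ 9.0000e-04 -1.5412e+00 -3.7000e-03]
```

View pics/w38.png

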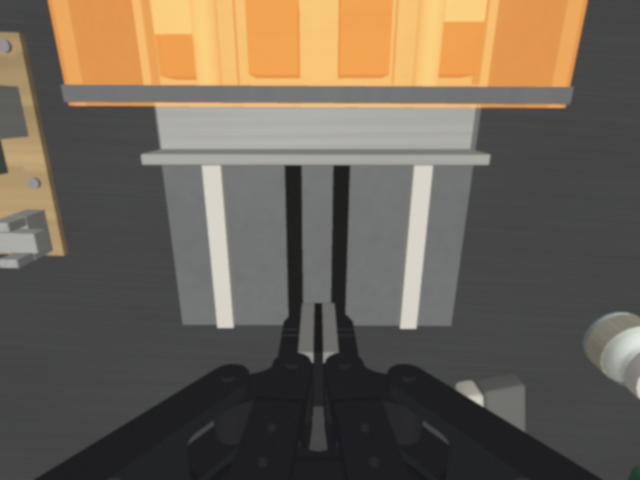

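```bash
python3 -m pendant '[[-4,0,0,0,-0.14,0,4],[-8,0,0,0,-0.28,0,5],[-12,0,-0.5,0,-0.42,0,5],[-16,0,-1,0,-0.56,0,5],[-20,0,-1,0,-0.70,0,5]]'
python3 - <<'E'
from h import *
delta([.49,.2087,.34],1.3)
E
```

```text
clock: 47.35
tcp_pos: [0.5073, -0.0062, 0.3783]
tool_rot: [-90.1, 0.1, -46.6]
ft_force: [0.6, 1.0, -0.8]
finger_gap: 0.585
shift cm [-16.8    3.84  13.52] rot [ 4.00e-04 -8.36e-01 -1.90e-03]
```

```bash
python3 -m pendant '[[-3.4,0,2.7,0,-0.14,0,5],[-6.8,0,5.4,0,-0.28,0,5],[-10.2,0,8.1,0,-0.42,0,5],[-13.6,1,10.8,0,-0.56,0,5],[-16.8,2,13.5,0,-0.70,0,5]]' ; python3 -m pendant '[[0,1,0,0,-0.136,0,5],[0,2,0,0,-0.136,0,5],[0,2,0,0,-0.136,0,5],[0,2,0,0,-0.136,0,5]]'
python3 - <<'E'
from h import *
p,R,s=pose();print(p,s['tool_rot'])
im,cm=cam("wrist","w39"); delta([.4904,.2087,.223],1.3)
E
```

```text
clock: 47.85
tcp_pos: [0.4913, 0.2091, 0.3587]
tool_rot: [-90.0, 0.0, -6.4]
ft_force: [1.2, -0.7, -0.5]
finger_gap: 0.587
clock: 48.25
tcp_pos: [0.492, 0.2065, 0.339]
tool_rot: [-90.0, 0.1, 0.8]
ft_force: [0.8, -0.6, 0.3]
finger_gap: 0.588
[0.49196796 0.20649683 0.33902049] [-9.00198688e+01  6.42413354e-02  8.19696084e-01]
shift cm [-0.17 11.67  0.23] rot [ 0.     -0.0081  0.    ]
```

View pics/w39.png

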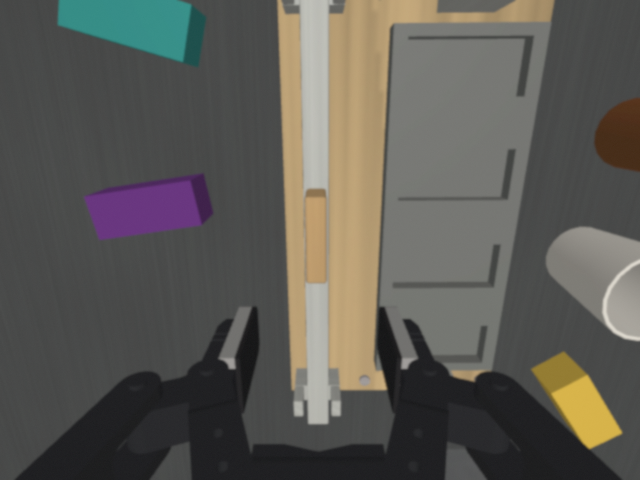

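```bash
python3 -m pendant '[[-0.17,2.5,0.2,0,-0.008,0,5],[-0.17,5,0.2,0,-0.008,0,5],[-0.17,7,0.2,0,-0.008,0,5],[-0.17,8,0.2,0,-0.008,0,5],[-0.17,8,0.2,0,-0.008,0,5]]' ; python3 -m pendant '[[0,0,0,0,0,0,5],[0,0,0,0,0,0,5]]'
python3 - <<'E'
from h import *
p,R,s=pose();print(p,s['tool_rot'])
im,cm=cam("wrist","w40"); delta([.4904,.2087,.223],1.3)
E
```

```text
clock: 48.8
tcp_pos: [0.4899, 0.2086, 0.2585]
tool_rot: [-90.0, 0.1, 1.4]
ft_force: [0.3, 0.0, -0.9]
finger_gap: 0.589
clock: 49.0
tcp_pos: [0.4909, 0.2093, 0.2613]
tool_rot: [-90.0, -0.2, 1.4]
ft_force: [-0.1, 0.9, -0.1]
finger_gap: 0.585
[0.49087981 0.20925009 0.26133925] [-89.95994099  -0.16168832   1.43316064]
shift cm [-0.05  3.82 -0.06] rot [-0.0007  0.0025  0.0027]
```

View pics/w40.png

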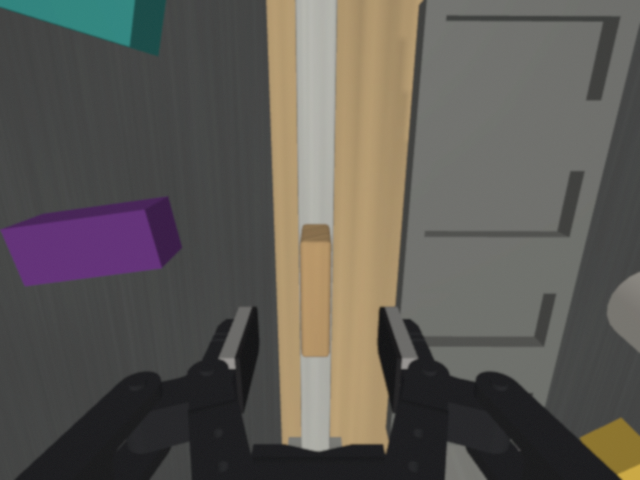

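```bash
python3 -m pendant '[[-0.05,1.5,-0.05,0,0.0025,0,5],[-0.05,3,-0.05,0,0.0025,0,5],[-0.05,3.8,-0.05,0,0.0025,0,5],[-0.05,3.8,-0.05,0,0.0025,0,5],[-0.05,3.8,-0.05,0,0.0025,0,5]]' 80; python3 -m pendant '[[0,0,0,0,0,0,0.5],[0,0,0,0,0,0,0.5],[0,0,0,0,0,0,0.5],[0,0,0,0,0,0,0.5],[0,0,0,0,0,0,0.5]]' 80;  python3 -m pendant '[[0,0,0,0,0,0,0.5],[0,0,0,0,0,0,0.5],[0,0,0,0,0,0,0.5],[0,0,0,0,0,0,0.5]]' 100; python3 -m pendant '[[0,-1,0,0,0,0,0.5],[0,-2,0,0,0,0,0.5],[0,-3.5,0,0,0,0,0.5],[0,-5,0,0,0,0,0.5],[0,-6.5,0,0,0,0,0.5]]' 100
python3 -m pendant '[[0,0,0,0,0,0,0.5],[0,0,0,0,0,0,0.5]]' 100
```

```text
clock: 49.55
tcp_pos: [0.4895, 0.2087, 0.2209]
tool_rot: [-90.0, 0.1, 1.3]
ft_force: [-1.0, -0.5, -0.1]
finger_gap: 0.591
clock: 50.05
tcp_pos: [0.4901, 0.2088, 0.2224]
tool_rot: [-90.0, -0.1, 1.3]
ft_force: [-0.3, 0.0, 4.0]
finger_gap: 0.149
clock: 50.45
tcp_pos: [0.4901, 0.2088, 0.2225]
tool_rot: [-90.0, -0.1, 1.3]
ft_force: [-0.4, -1.0, 5.9]
finger_gap: 0.141
clock: 50.95
tcp_pos: [0.4897, 0.2087, 0.2882]
tool_rot: [-90.0, -0.0, 1.3]
ft_force: [0.3, -0.0, -2.5]
finger_gap: 0.142
clock: 51.15
tcp_pos: [0.4898, 0.2087, 0.2874]
tool_rot: [-90.0, -0.1, 1.3]
ft_force: [-0.1, 0.3, -3.0]
finger_gap: 0.144
```

```bash
python3 -m pendant '[[2,0,0,0,0,0,0.5],[5,0,0,0,0,0,0.5],[8,0,0,0,0,0,0.5],[10.55,0,0,0,0,0,0.5],[10.55,0,0,0,0,0,0.5]]' 100;python3 -m pendant '[[0,0,0,0,0,0,0.5],[0,0,0,0,0,0,0.5],[0,0,0,0,0,0,0.5]]' 100
python3 - <<'E'
from h import *
p,R,s=pose();print(p,s['tool_rot'],s['ft_force'])
im,cm=cam("wrist","w41"); delta([.5956,.2112,.2385],1.3)
E
```

```text
clock: 51.65
tcp_pos: [0.5971, 0.2107, 0.2855]
tool_rot: [-90.0, 0.0, 1.3]
ft_force: [-0.1, -0.5, -2.0]
finger_gap: 0.139
clock: 51.95
tcp_pos: [0.5942, 0.2112, 0.286]
tool_rot: [-90.0, 0.1, 1.3]
ft_force: [-0.4, 0.7, -2.3]
finger_gap: 0.14
[0.59420435 0.2111794  0.28604958] [-9.00105572e+01  7.13658827e-02  1.33675722e+00] [-0.38362232  0.66052326 -2.31931068]
shift cm [ 0.13  4.78 -0.  ] rot [ 0.0001  0.0007 -0.0008]
```

View pics/w41.png

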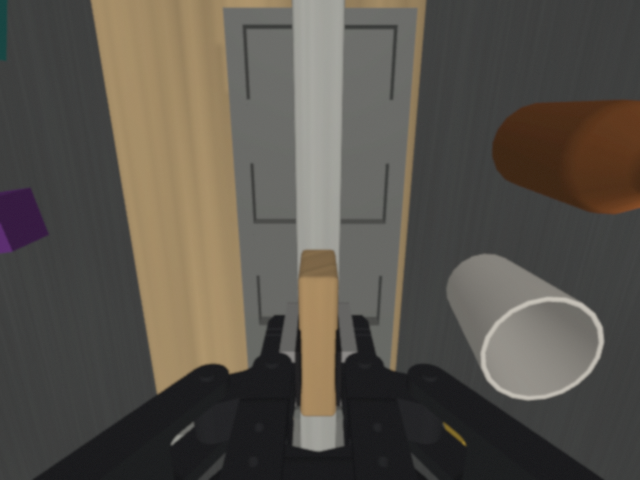

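Descend to just above the forks and check.

```bash
python3 -m pendant '[[0.1,0.8,0,0,0,0,0.5],[0.1,1.6,0,0,0,0,0.5],[0.1,2.2,0,0,0,0,0.5],[0.1,2.2,0,0,0,0,0.5],[0.1,2.2,0,0,0,0,0.5]]' 100
python3 - <<'E'
from h import *
p,R,s=pose();print(p,s['tool_rot'],s['ft_force'])
im,cm=cam("side");im2,_=cam("scene")
a=cv2.resize(im[230:370,200:360],(640,560),interpolation=cv2.INTER_CUBIC);cv2.imwrite("pics/d42.png",a)
a=cv2.resize(im2[220:360,300:500],(800,560),interpolation=cv2.INTER_CUBIC);cv2.imwrite("pics/s42.png",a)
delta([.5956,.2112,.2385],1.3)
E
```

```text
clock: 52.5
tcp_pos: [0.596, 0.2111, 0.2641]
tool_rot: [-90.0, 0.1, 1.3]
ft_force: [0.9, -0.3, -1.9]
finger_gap: 0.143
[0.59600287 0.21110509 0.26405165] [-9.00080719e+01  5.16921612e-02  1.31728166e+00] [ 0.92112818 -0.25505152 -1.88556603]
shift cm [-0.07  2.64  0.01] rot [-0.0001  0.0003  0.0006]
```

View pics/d42.png

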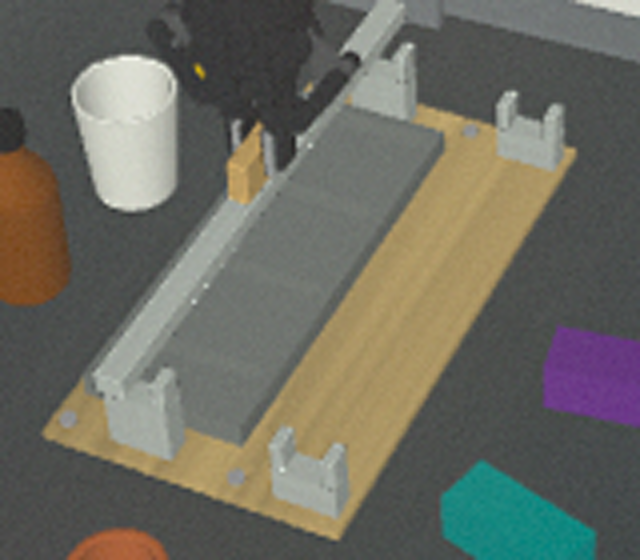

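View pics/s42.png

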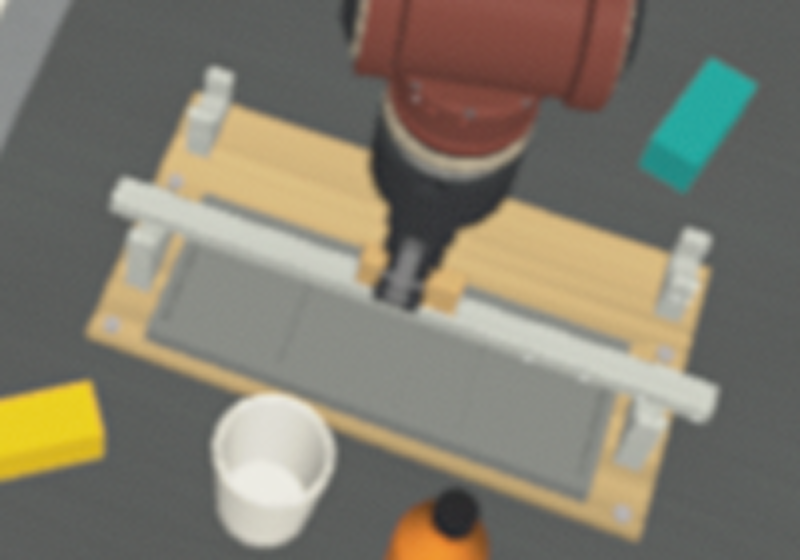

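```bash
python3 -m pendant '[[-0.04,0.5,0,0,0,0,0.5],[-0.04,1,0,0,0,0,0.5],[-0.04,1.5,0,0,0,0,0.5],[-0.04,1.5,0,0,0,0,0.5]]' 100;python3 -m pendant '[[0,0.5,0,0,0,0,0.5],[0,1,0,0,0,0,0.5],[0,1,0,0,0,0,0.5],[0,1,0,0,0,0,0.5]]' 100
python3 - <<'E'
from h import *
p,R,s=pose();print(p,s['tool_rot'],s['ft_force'])
im,cm=cam("side");im2,_=cam("scene")
a=cv2.resize(im[230:370,200:360],(640,560),interpolation=cv2.INTER_CUBIC);cv2.imwrite("pics/d43.png",a)
delta([.5956,.2112,.2385],1.3)
E
```

```text
clock: 53.0
tcp_pos: [0.5952, 0.211, 0.2481]
tool_rot: [-90.0, 0.1, 1.3]
ft_force: [0.9, -0.1, -2.5]
finger_gap: 0.142
clock: 53.4
tcp_pos: [0.5957, 0.2111, 0.2394]
tool_rot: [-90.0, 0.0, 1.3]
ft_force: [0.5, -0.3, -3.1]
finger_gap: 0.141
[0.59569664 0.21113036 0.23940532] [-9.00045523e+01  2.35311331e-02  1.31974129e+00] [ 0.54342983 -0.29679776 -3.12164703]
shift cm [-0.02  0.12  0.01] rot [-0.      0.0003  0.    ]
```

View pics/d43.png

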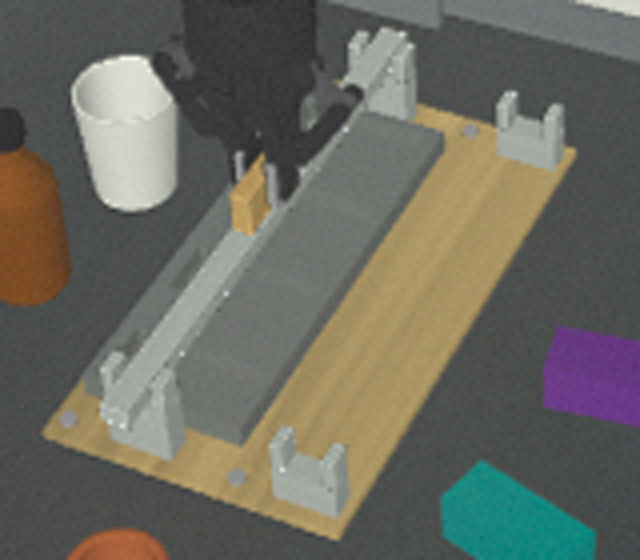

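In the slots. Seat, release, retreat and check everything.

```bash
python3 -m pendant '[[0,0.12,0,0,0,0,0.5],[0,0.15,0,0,0,0,0.5],[0,0.15,0,0,0,0,0.5]]' 100;python3 -m pendant '[[0,0,0,0,0,0,4],[0,0,0,0,0,0,4],[0,0,0,0,0,0,4],[0,0,0,0,0,0,4]]'; python3 -m pendant '[[0,-4,0,0,0,0,4],[0,-8,0,0,0,0,4],[0,-12,0,0,0,0,4],[0,-16,0,0,0,0,4],[0,-18,0,0,0,0,4]]';  python3 -m pendant '[[0,0,0,0,0,0,4],[0,0,0,0,0,0,4],[0,0,0,0,0,0,4],[0,0,0,0,0,0,4]]'
python3 - <<'E'
from h import *
p,R,s=pose();print(p,s['tool_rot'],s['ft_force'])
cam("wrist","w44");cam("scene","s44");cam("side","d44")
E
```

```text
clock: 53.8
tcp_pos: [0.5959, 0.2112, 0.2386]
tool_rot: [-90.0, -0.0, 1.3]
ft_force: [-0.7, -0.2, -0.5]
finger_gap: 0.146
clock: 54.2
tcp_pos: [0.5958, 0.2111, 0.2383]
tool_rot: [-90.0, -0.0, 1.3]
ft_force: [-0.0, 0.5, 0.4]
finger_gap: 0.467
clock: 54.7
tcp_pos: [0.5961, 0.2112, 0.4234]
tool_rot: [-89.9, -0.4, 1.3]
ft_force: [0.3, 0.1, -0.1]
finger_gap: 0.474
clock: 55.1
tcp_pos: [0.5954, 0.211, 0.4153]
tool_rot: [-90.0, 0.2, 1.3]
ft_force: [-0.1, -0.0, 0.6]
finger_gap: 0.469
[0.59539042 0.21103621 0.41526437] [-90.04848047   0.24305519   1.31699711] [-0.08763092 -0.04447058  0.60804697]
```

View pics/w44.png

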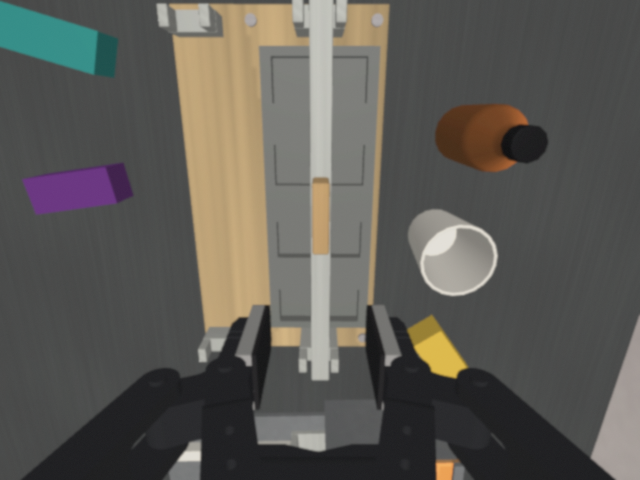

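View pics/s44.png

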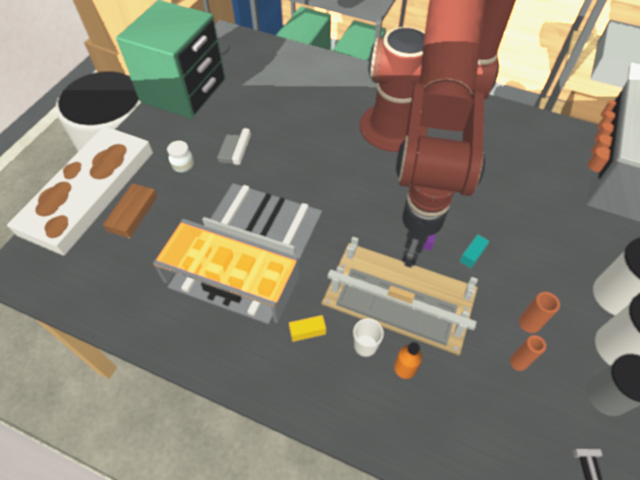

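View pics/d44.png

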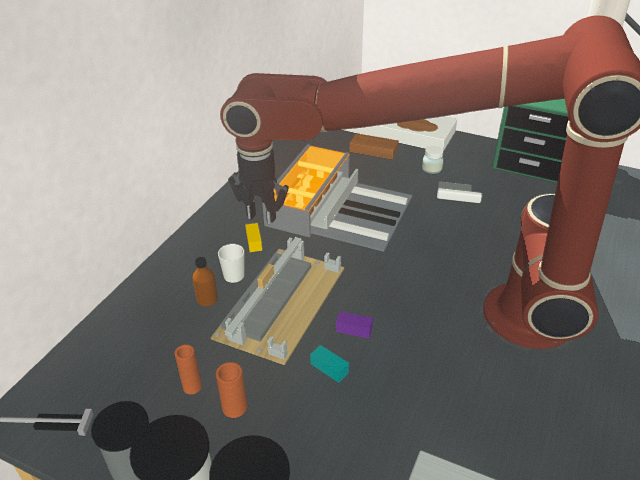

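Run:
```python
import cv2
a=cv2.imread("pics/s44.png")[170:330,140:330];cv2.imwrite("pics/s44z.png",cv2.resize(a,(712,600),interpolation=cv2.INTER_CUBIC))
```

```text
(no output)
```

View pics/s44z.png

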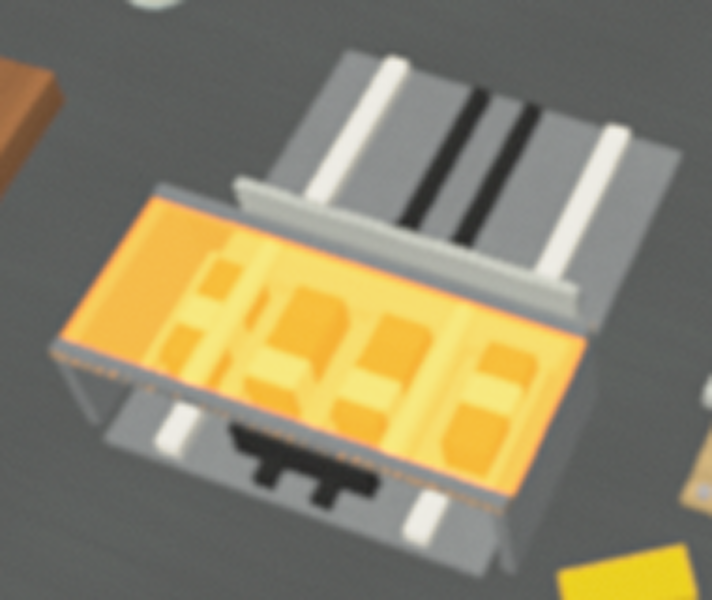

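Run:
```python
from plant import arm
print(arm.close_job())
```

```text
the job is handed in; nothing more can be done
None
```

The job is done as asked and handed in at about 55 s of the 210 s allowed.

- **Bar:** I lifted it off the clamp brackets and parked it in the rest brackets. At the end I set it back in the upper brackets across the empty mould. The last pictures show both ends in the slots.
- **Blanks:** all four were present. Each one lies flat and lengthwise in its own tray compartment. The last picture through the amber hood shows all four parallel in their compartments.
- **Tray:** I pushed it at the middle of its wall, about 1 mm off-centre, and it slid with 1 to 3 N until it met the stop at about 21 N. After backing off, the wall face measured 39.4 mm in front of the hood edge, against 40 mm expected. It measured about 170 mm from the front edge of the base plate, also as expected.
- **Bystanders:** I touched none of them, and those in the last pictures stand where they stood.

No blank was knocked aside that I could see, and I noticed no slip of the grip. No check failed. One bar-fin reading differed by 3 mm because the picture was taken before the arm had settled; I took it again, settled, before gripping. The stop itself is hidden under the hood, so the home position rests on the rise in force and these distances.

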